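# Zero, load, set and start the collar test rig

## Task

Run a spacer-collar test: with the post still empty, press the yellow zero button fully down and let it up, then thread every collar on the bench onto the rig's post fully home, widest at the bottom and narrowing upwards. Then turn the blue handwheel clockwise until its yellow pointer stands over the red mark, and only then press the green test button fully down and let it up. Leave the collars stacked, the pointer on the mark and the jar, screwdriver and red bin where they are.

Things in the scene. Friction and masses are not known exactly. Their poses are not given: they have to be found in the camera images.
- collar_red: loose red plastic spacer collar: flat ring, outside diameter 68 mm, bore 24 mm, 13 mm high; may be absent. Origin: centre of its underside, z up its axis
- collar_blue: loose blue plastic spacer collar: flat ring, outside diameter 60 mm, bore 24 mm, 13 mm high; may be absent. Origin: centre of its underside, z up its axis
- collar_grey: loose grey plastic spacer collar: flat ring, outside diameter 52 mm, bore 24 mm, 13 mm high; may be absent. Origin: centre of its underside, z up its axis
- collar_yellow: loose yellow plastic spacer collar: flat ring, outside diameter 44 mm, bore 24 mm, 13 mm high; may be absent. Origin: centre of its underside, z up its axis
- post_base (a point): foot of the upright steel locating post of the orange test rig: the point on the post's axis level with the top of the rig's 12 mm base plate, where the lowest collar must rest. The post is 20 mm in diameter and stands 60 mm above this point, its last 9 mm tapered to 10 mm. x, y are the rig's own axes: the handwheel's axis is 220 mm from the post along +y
- wheel_hub (a point): centre of the blue handwheel at the height of its rim's middle, 47 mm above the rig's base plate. Rim: 12 mm thick round bar bent to a circle of 55 mm radius (middle of bar), axis vertical; hub 26 mm in diameter and three 9 mm spokes, one of them under the yellow pointer, the others 120 degrees either side. Below the rim are only a 28 mm (lower down 40 mm) pedestal and the flat dial
- wheel_pointer (a point): outer end of the yellow pointer on the handwheel's rim, 68 mm from the axis, 7 mm above the rim's middle; it turns with the wheel
- set_mark (a point): the red set mark on the white dial under the handwheel, 68 mm from the wheel's axis; the pointer must stand above it
- wheel (a joint): turn of the handwheel in rad, growing clockwise seen from above, stops at 0 and 4.6; 3.60 has the yellow pointer exactly over the red set mark. Stays where it is left
- zero_button_top (a point): centre of the top face of the YELLOW zero button (32 mm diameter, spring, travel 7 mm straight down, 5 N fully down) on a grey 75 x 75 x 30 mm fixed station; its black housing rises 12 mm above the station and the cap 11 mm above that
- zero_button (a joint): travel of the yellow button in m: 0 up, 0.007 fully down
- test_button_top (a point): centre of the top face of the GREEN test button, otherwise like the yellow one, on its own station
- test_button (a joint): travel of the green button in m: 0 up, 0.007 fully down
- grease_jar: bystander: white jar with red lid, 64 mm diameter, 75 mm high, origin at the centre of its underside
- screwdriver: bystander: red-handled screwdriver lying on the bench, 200 mm long along its x, origin at its middle
- red_bin: bystander: open red bin of pipe fittings, 100 x 150 x 60 mm, origin at the centre of its underside
Not all that is in view belongs to the job. Of the things shaped like the collar_grey, the grey one is meant.

How it is judged:
By the outcome, as a careful person would: the job done as asked, in the order asked, and still so for the second after the job is handed in, with the robot touching nothing.
Of collar_red, collar_blue, collar_grey, collar_yellow only 3 to 4 are there at a start; the rules pass over those that are not, and their reading is None.
At some moment in a run one of collar_red, collar_blue, collar_grey, collar_yellow may be knocked a few centimetres aside while the robot is not near it.
Once in a run the grip may slacken for a moment while it holds something.
It also fails if it takes over 200 s, if anything falls off the work surface, if the arm or the gripper's body presses on something with over 40 N, if the wrist force passes 120 N, or if a joint passes its speed limit or range.

## Robot

A 6-joint arm with a two-finger parallel gripper is mounted at the origin on the work surface. World frame = base frame: x ahead of the robot, y to its left, z up, the work surface at z = 0. Lengths are in m, angles in rad, forces in N, time in s.
With the tool pointing down it reaches from about 0.325 to 0.9 m from the base axis. Payload 6.1 kg.
Tool frame: the origin (TCP) lies at the very end of the fingers, on their centre line; the grasp point (between the pads) lies 19 mm behind it; z points along the fingers, y is the line along which they close (so a half turn about z gives the same grasp; the last joint's range is limited). The gripper opens to 87 mm and grips with 3 to 60 N. Pads are 19 mm wide; open, the fingers measure 117 mm over their backs; the gripper's body (75 mm by 190 mm) begins 51 mm behind the grasp point.
Start: joints at [-1.348, 0.22, 1.526, -0, 1.395, -0.126], TCP at [0.214, -0.587, 0.223] pointing down, gripper open.
Joint ranges: [-2.98, 2.98], [-0.91, 2.08], [0.09, 2.57], [-1.24, 4.39], [0.2, 2.65], [-2.68, 2.68]. Speed limits (rad/s): [2.57, 2.57, 3.01, 3.14, 3.14, 3.14].

## Interface

Orientations are given as a unit quaternion [x, y, z, w].
In Python, from bench import * gives the robot as it stands.
- The arm moves only by the shell command python3 -m jog 'ROWS' [FORCE]. ROWS is JSON, a list that holds one entry, the list of rows, each a list of 7 numbers: the shift along the tool's x, y, z in units of 0.8 m (1.0 is 0.8 m), then the turn, a rotation vector about the tool's x, y, z in units of 180 degrees (1.0 is 180 degrees), then the opening, from -1 (shut) to 1 (fully open). In form: [[[tx, ty, tz, wx, wy, wz, fingers], ...]]. A call has 1 to 20 rows; each row is the pose to reach, as a shift and turn from the pose commanded when the call began, along the tool's axes at that moment, turning the shorter way round; what a row does not reach only later rows make up. A row lasts 1/8 s, in which the tool goes at most 62.5 mm and 10.7 degrees, less where a joint would pass 70% of its speed; a pose out of reach is approached as far as the arm can. A call with a number of a shift or a turn outside -1 to 1 is refused whole. A call with a gripper value outside its range is refused whole. The fingers move at their own pace and stop on an object; FORCE is the grip in N (left out, the last holds). Time passes only in rows, so rows that repeat a pose let the fingers close. It gives the time, the measured TCP pose, the force, the opening and the grip force at its end, in the units of the state.
- sense(): the state, without advancing time (a new reading comes with each control period).
- read_camera(name): name is "scene" or "side" or "wrist"; returns the picture (400x640x3 uint8, red, green, blue); there is no depth.
- camera_info(name): a dict with "fx", "fy", "cx", "cy" (pixels), "distortion" ([k1, k2, p1, p2, k3] as OpenCV has them; the pictures are not rectified), "R" (3x3) and "t" (3): a world point X has camera coordinates R X + t; the wrist camera has in their place "T_tool_cam" (4x4, takes a point from camera to tool coordinates, whose origin is the TCP and whose axes are the flange's). Camera axes: x right, y down, z forward; pixel columns grow to the right and rows downward; lengths in m; the calibration is good to about 2 mm. A picture is of the moment at which its call begins: read the wrist's pose just before it. camera_info takes no time and is no camera call.
- job_done(): hands the job in; it is judged then, once.
The state is a dict: "time": time; "joint_positions": joint angles; "dq": joint speeds; "effort": joint torques, N m; "tool_pos": TCP position; "tcp_rot": TCP orientation; "ft_force": force on the tool from outside, world axes, zero at the start; "wrist_torque": the same for the moment, N m; "gripper_width": finger opening in m; "grip_force": force on a finger pad.
Only numpy, scipy, OpenCV 4.12 (cv2) and the standard library are available. Lean on these libraries where they do the work, as an engineer would, in place of code of your own. Each camera call takes 0.05 s, during which the arm holds its last target. There are 200 camera calls.

## Working session

There is one attempt and no reset: what is moved stays moved. The work goes in short steps, Python scripts to look and compute and a shell command to move; the robot and the scene stay as the last step left them, time stands still between calls to the robot, and variables do not carry over. Pictures are saved under pics/ and viewed, at most 15 in all, crops included, and the job is handed in when it is done.

```bash
ls; mkdir -p pics; python3 - <<'E'
from bench import *
import cv2
s=sense();print(s)
for n in("scene","side","wrist"):
    print(n,camera_info(n)); im=read_camera(n); cv2.imwrite(f"pics/{n}0.png",im[:,:,::-1])
E
```

```text
pics
{'time': 0.0, 'joint_positions': array([-1.34812947e+00,  2.21204948e-01,  1.52762055e+00, -4.36023416e-06,
        1.39468684e+00, -1.26122739e-01]), 'dq': array([-1.11161379e-04,  1.08935661e-05,  1.23887923e-03,  7.32127414e-04,
        2.27982678e-04,  4.12947832e-04]), 'effort': array([ 4.01333955e-04, -4.94612288e+01, -3.87370956e+01,  7.00099720e-02,
        5.73967549e-02, -1.40397478e-04]), 'tool_pos': array([ 0.21344401, -0.58676421,  0.22144537]), 'tcp_rot': array([ 9.84831209e-01,  1.73512444e-01, -4.84590638e-05, -9.58619918e-04]), 'ft_force': array([-1.1992203 , -0.14297688,  0.28982155]), 'wrist_torque': array([-0.03479178,  0.00575851, -0.04141862]), 'grip_force': 0.0, 'gripper_width': 0.08722799227896894}
scene {'fx': 428.74568669890726, 'fy': 428.74568669890726, 'cx': 318.1045008946246, 'cy': 200.71008150080712, 'distortion': array([-0.08840418,  0.        ,  0.        ,  0.        ,  0.        ]), 'R': array([[ 0.73075851,  0.68226809, -0.02241111],
       [ 0.44775016, -0.5038374 , -0.73869322],
       [-0.51527836,  0.52977178, -0.67366911]]), 't': array([-0
[... 285 characters left out ...]

       [-0.22341989,  0.43687381, -0.87133508],
       [ 0.35664568, -0.79530328, -0.49020052]]), 't': array([0.51005359, 0.17510331, 1.10655214])}
wrist {'fx': 276.3796047005615, 'fy': 276.3796047005615, 'cx': 316.2737744690676, 'cy': 201.60160731475415, 'distortion': array([-0.03366186,  0.        ,  0.        ,  0.        ,  0.        ]), 'T_tool_cam': array([[-1.38405997e-04, -9.63567582e-01, -2.67464943e-01,
         7.35223501e-02],
       [ 9.99999439e-01, -4.14231317e-04,  9.74834108e-04,
        -8.90223908e-04],
       [-1.05011090e-03, -2.67464658e-01,  9.63567099e-01,
        -1.62067541e-01],
       [ 0.00000000e+00,  0.00000000e+00,  0.00000000e+00,
         1.00000000e+00]])}
```

View pics/scene0.png

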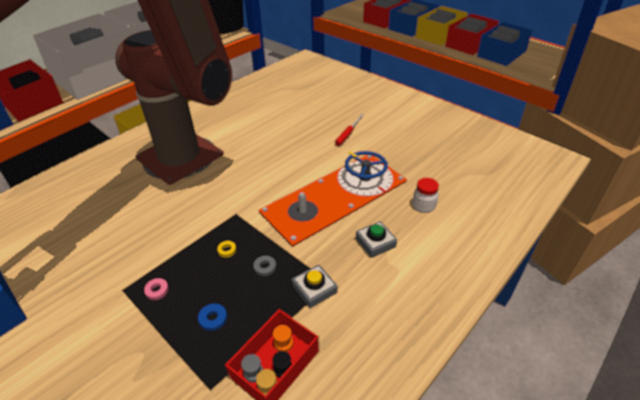

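View pics/side0.png

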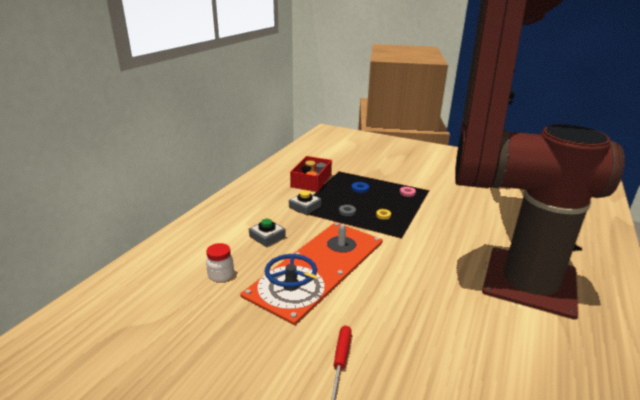

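Scene shows the pink ring (156,289), blue (212,316), grey (264,265) and yellow (227,249) on the mat, the post (302,205), wheel (366,165), green button (376,231), yellow button (314,278) and bin (273,352). The side view shows the same things, and no 68 mm red ring is obvious, so I'll measure the rings.

```bash
cat > h.py <<'E'
from bench import *
import cv2, numpy as np
from scipy.spatial.transform import Rotation as Ro
def cam(n,s=None):
    c=camera_info(n);K=np.array([[c['fx'],0,c['cx']],[0,c['fy'],c['cy']],[0,0,1]]);d=np.array(c['distortion'])
    if n=='wrist':
        T=np.eye(4);T[:3,:3]=Ro.from_quat(s['tcp_rot']).as_matrix();T[:3,3]=s['tool_pos']
        W=T@c['T_tool_cam'];return K,d,W[:3,:3].T,-W[:3,:3].T@W[:3,3]
    return K,d,np.array(c['R']),np.array(c['t'])
def ray(C,px):
    K,d,R,t=C;u=cv2.undistortPoints(np.array(px,float).reshape(-1,1,2),K,d)[:,0]
    v=np.c_[u,np.ones(len(u))]@R; return -R.T@t, v/np.linalg.norm(v,axis=1)[:,None]
def plane(C,px,z):
    o,v=ray(C,px);return o+v*((z-o[2])/v[:,2])[:,None]
def tri(C1,p1,C2,p2):
    o1,v1=ray(C1,p1);o2,v2=ray(C2,p2);v1=v1[0];v2=v2[0]
    a=np.linalg.lstsq(np.c_[v1,-v2],o2-o1,rcond=None)[0]
    A=o1+a[0]*v1;B=o2+a[1]*v2;return (A+B)/2,np.linalg.norm(A-B)
def proj(C,X):
    K,d,R,t=C;return cv2.projectPoints(np.array(X,float).reshape(-1,3),cv2.Rodrigues(R)[0],t,K,d)[0][:,0]
def hsv(im): return cv2.cvtColor(im,cv2.COLOR_RGB2HSV)
RNG={'blue':((100,120,60),(125,255,255)),'yellow':((20,130,90),(32,255,255)),'pink':((160,50,120),(178,200,255)),'green':((60,80,30),(90,255,255)),'orange':((4,190,150),(14,255,255)),'red':((0,150,80),(4,255,255)),'grey':((0,0,70),(179,40,170)),'white':((0,0,170),(179,40,255))}
def blobs(im,col,roi=None,amin=40):
    m=cv2.inRange(hsv(im),*RNG[col])
    if roi: q=np.zeros_like(m);x0,y0,x1,y1=roi;q[y0:y1,x0:x1]=m[y0:y1,x0:x1];m=q
    cs,_=cv2.findContours(m,cv2.RETR_EXTERNAL,cv2.CHAIN_APPROX_NONE)
    return sorted([c for c in cs if cv2.contourArea(c)>=amin],key=cv2.contourArea,reverse=True)
def snap(n,name=None):
    s=sense();im=read_camera(n)
    if name: cv2.imwrite(f'pics/{name}.png',im[:,:,::-1])
    return im,cam(n,s),s
E
python3 - <<'E'
from h import *
a,A,_=snap('scene');b,B,_=snap('side')
rois={'pink':((130,265,185,315),(390,175,425,205)),'blue':((190,295,235,335),(345,175,375,198)),'grey':((245,248,283,282),(333,200,362,220)),'yellow':((210,235,243,262),(370,203,398,226))}
for k,(r1,r2) in rois.items():
    c1=blobs(a,k,r1);c2=blobs(b,k,r2)
    if not c1 or not c2: print(k,len(c1),len(c2));continue
    e1=cv2.minEnclosingCircle(c1[0]);e2=cv2.fitEllipse(c2[0]);f1=cv2.fitEllipse(c1[0])
    X,g=tri(A,f1[0],B,e2[0]);P=plane(A,c1[0][:,0],0.0085)
    (cx,cy),r=cv2.minEnclosingCircle((P[:,:2]*1000).astype(np.float32))
    print(k,np.round(f1[0],1),'tri',X.round(4),'gap',g.round(4),'plane',plane(A,f1[0],.0085)[0].round(3),'diam mm',2*r)
def P(n,C,p,z):print(n,plane(C,[p],z)[0].round(3))
for k,r1,r2,nm in(('yellow',(300,262,330,292),(295,185,318,205),'zero'),('green',(360,218,392,245),(255,215,282,238),'test')):
    c1=blobs(a,k,r1,20);c2=blobs(b,k,r2,20)
    m1=cv2.fitEllipse(c1[0])[0];m2=cv2.fitEllipse(c2[0])[0];print(nm,m1,m2,tri(A,m1,B,m2))
cv2.imwrite('pics/s_crop.png',cv2.resize(a[140:330,130:420,::-1],None,fx=2.7,fy=2.7,interpolation=3))
E
```

```text
pink [155.5 288. ] tri [ 0.4025 -0.3287  0.0097] gap 0.0028 plane [ 0.4   -0.329  0.008] diam mm 59.62228775024414
blue [211.9 316.2] tri [ 0.5564 -0.2848  0.0094] gap 0.002 plane [ 0.555 -0.285  0.008] diam mm 68.67508697509766
grey [264.3 264.4] tri [ 0.535  -0.1158  0.0115] gap 0.002 plane [ 0.532 -0.115  0.008] diam mm 54.63737106323242
yellow [226.2 248.2] tri [ 0.4268 -0.1439  0.0093] gap 0.0026 plane [ 0.425 -0.144  0.008] diam mm 56.378902435302734
zero (313.81597900390625, 276.69195556640625) (304.4056091308594, 193.8106231689453) (array([ 0.66545852, -0.08342892,  0.04768367]), np.float64(0.002467899882153763))
test (376.34295654296875, 230.6256561279297) (266.1918029785156, 223.5285186767578) (array([0.68051438, 0.11830958, 0.04448427]), np.float64(0.0025348403687555916))
```

View pics/s_crop.png

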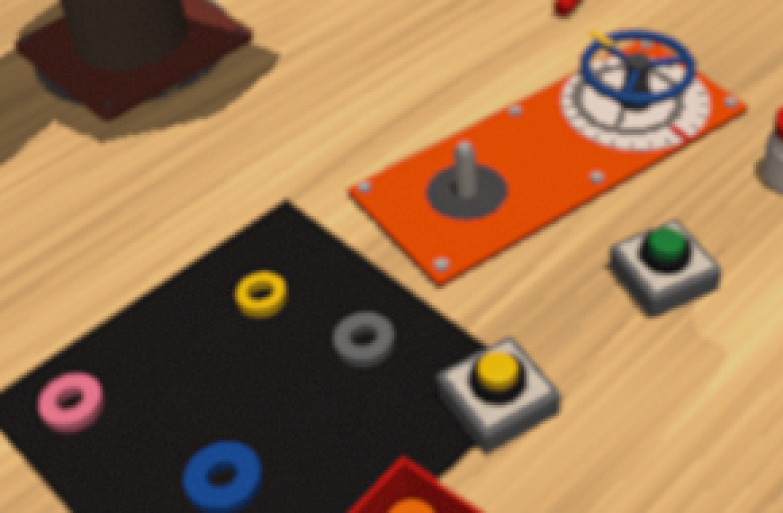

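Sizes corrected for side faces: blue ≈60, grey ≈52, yellow ≈44 and pink ≈52 mm. Two things are shaped like the grey collar: the ring at (264,265) and the pink ring at (156,289). The grey one is meant because of its colour; pink is the decoy and red (68 mm) is absent. The crop confirms this, and also shows the pointer at about (352,155) and the red mark at (381,188). Next I go over the zero button.

```bash
cat >> h.py <<'E'
def go(x,y,z,yaw):
    "print row numbers (tool axes, units) to reach a tool-down pose; yaw = tool x axis, deg"
    s=sense();R0=Ro.from_quat(s['tcp_rot']);c=np.radians(yaw)
    R1=Ro.from_matrix(np.c_[[np.cos(c),np.sin(c),0],[np.sin(c),-np.cos(c),0],[0,0,-1]])
    d=R0.inv().apply(np.array([x,y,z])-s['tool_pos'])/.8; w=(R0.inv()*R1).as_rotvec()/np.pi
    print('row',d.round(4),w.round(4))
    return R0
E
python3 -c "
from h import *
go(.665,-.083,.2,90)"
```

```text
row [ 0.7457 -0.3993  0.028 ] [-2.00e-04 -2.00e-04 -3.89e-01]
```

```bash
python3 -m jog '[[[0.746,-0.399,0.028,0,0,-0.389,-1],[0.746,-0.399,0.028,0,0,-0.389,-1],[0.746,-0.399,0.028,0,0,-0.389,-1],[0.746,-0.399,0.028,0,0,-0.389,-1],[0.746,-0.399,0.028,0,0,-0.389,-1],[0.746,-0.399,0.028,0,0,-0.389,-1],[0.746,-0.399,0.028,0,0,-0.389,-1],[0.746,-0.399,0.028,0,0,-0.389,-1],[0.746,-0.399,0.028,0,0,-0.389,-1],[0.746,-0.399,0.028,0,0,-0.389,-1],[0.746,-0.399,0.028,0,0,-0.389,-1],[0.746,-0.399,0.028,0,0,-0.389,-1],[0.746,-0.399,0.028,0,0,-0.389,-1],[0.746,-0.399,0.028,0,0,-0.389,-1],[0.746,-0.399,0.028,0,0,-0.389,-1]]]' 10
python3 - <<'E'
from h import *
im,C,s=snap('wrist','w1');print(s['joint_positions'].round(2),s['tool_pos'])
a,A,_=snap('scene')
for c in blobs(im,'yellow',None,100)[:3]:
    e=cv2.fitEllipse(c);print(np.round(e,1) if 0 else e,plane(C,[e[0]],.05)[0])
go(.665,-.083,.06,90)
E
```

```text
time: 2.12
tool_pos: [0.6649, -0.0847, 0.2005]
tcp_rot: [0.708, 0.707, 0.0, 0.0]
ft_force: [-0.0, -0.5, 0.5]
gripper_width: 0.0007
grip_force: 0.0
[-0.24  0.34  1.42 -0.    1.38 -0.24] [ 0.66491284 -0.0846956   0.20050086]
((144.5958709716797, 224.65396118164062), (30.986547470092773, 34.61957931518555), 95.1564712524414) [ 0.45587067 -0.12645972  0.05      ]
((317.0260009765625, 188.3713836669922), (26.17531394958496, 26.995393753051758), 177.78363037109375) [ 0.66600067 -0.08180529  0.05      ]
row [ 1.700e-03 -1.000e-04  1.756e-01] [ 0.0001  0.     -0.0004]
```

View pics/w1.png

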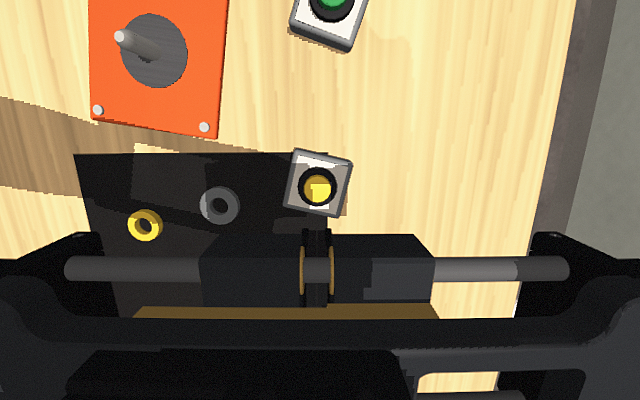

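The wrist view shows the yellow button at (317,188), which maps to (0.666,-0.082) and agrees with the earlier measurement. Yellow collar is at (145,225), grey at (219,206), the post tip at (120,37) and the green button at (335,5). Pressing now.

```bash
python3 -m jog '[[[0.003,-0.001,0.07,0,0,0,-1],[0.003,-0.001,0.14,0,0,0,-1],[0.003,-0.001,0.175,0,0,0,-1],[0.003,-0.001,0.175,0,0,0,-1],[0.003,-0.001,0.185,0,0,0,-1],[0.003,-0.001,0.192,0,0,0,-1],[0.003,-0.001,0.194,0,0,0,-1],[0.003,-0.001,0.194,0,0,0,-1]]]'
```

```text
time: 3.22
tool_pos: [0.6663, -0.0816, 0.0468]
tcp_rot: [0.707, 0.707, 0.001, 0.002]
ft_force: [3.1, -1.9, 4.8]
gripper_width: 0.0005
grip_force: 2.3
```

```bash
python3 -m jog '[[[0,0,0.002,0,0,0,-1],[0,0,0.004,0,0,0,-1],[0,0,0.004,0,0,0,-1]]]'; python3 -c "
from h import *
im,C,s=snap('wrist');print(s['ft_force'])"
```

```text
time: 3.6
tool_pos: [0.6664, -0.0816, 0.0461]
tcp_rot: [0.707, 0.707, 0.001, 0.002]
ft_force: [-4.4, -0.8, 19.7]
gripper_width: 0.0003
grip_force: 10.1
[-4.41415086 -0.80356624 19.67449909]
```

```bash
python3 -m jog '[[[0,0,-0.03,0,0,0,-1],[0,0,-0.08,0,0,0,-1],[0,0,-0.16,0,0,0,-1],[0,0.15,-0.3,0,0,0,0.5],[0,0.15,-0.3,0,0,0,0.5],[0,0.15,-0.3,0,0,0,0.5],[0,0.15,-0.3,0,0,0,0.5],[0,0.15,-0.3,0,0,0,0.5]]]'; python3 - <<'E'
from h import *
im,C,s=snap('wrist','w2');print(s['tool_pos'],s['ft_force'])
E
```

```text
time: 4.65
tool_pos: [0.7831, -0.0807, 0.2791]
tcp_rot: [0.707, 0.707, -0.001, -0.002]
ft_force: [-0.4, 0.4, -0.7]
gripper_width: 0.0425
grip_force: 0.0
[ 0.78306133 -0.08065916  0.27906041] [-0.42382321  0.43345831 -0.73938411]
```

View pics/w2.png

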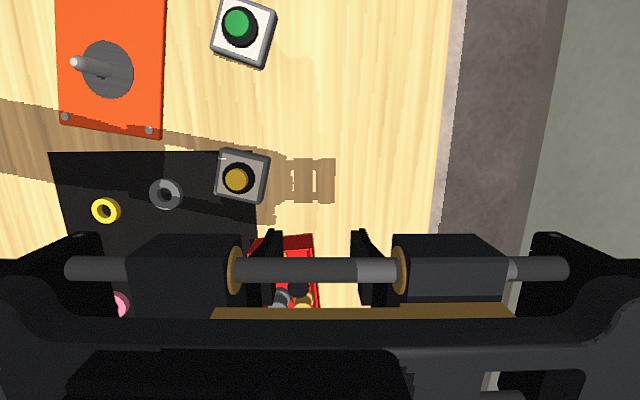

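I moved the wrong way along x, but the view is still useful: yellow at (106,210), grey (166,193), zero button up at (236,179), post tip (75,62), green (240,25). Now I stand behind the blue collar.

```bash
python3 -c "
from h import *
go(.55,-.37,.24,90)"
```

```text
row [-0.3616 -0.2907  0.0496] [-0.0016 -0.0003  0.    ]
```

```bash
python3 -m jog '[[[-0.361,-0.291,0.05,-0.0016,0,0,1],[-0.361,-0.291,0.05,-0.0016,0,0,1],[-0.361,-0.291,0.05,-0.0016,0,0,1],[-0.361,-0.291,0.05,-0.0016,0,0,1],[-0.361,-0.291,0.05,-0.0016,0,0,1],[-0.361,-0.291,0.05,-0.0016,0,0,1],[-0.361,-0.291,0.05,-0.0016,0,0,1],[-0.361,-0.291,0.05,-0.0016,0,0,1],[-0.361,-0.291,0.05,-0.0016,0,0,1]]]'; cat >> h.py <<'E'
def ring(im,C,col,z=.013,roi=None,amin=150):
    "ring centre from its bore-and-rim contour hull cast on the top plane: returns list (px, centre, diameter)"
    o=[]
    for c in blobs(im,col,roi,amin):
        P=plane(C,c[:,0].astype(float),z)[:,:2]
        (x,y),r=cv2.minEnclosingCircle((P*1000).astype(np.float32))
        e=cv2.fitEllipse(c)
        o.append((np.round(e[0],1),np.round([x,y],1),round(2*r,1)))
    return o
E
python3 - <<'E'
from h import *
im,C,s=snap('wrist','w3');print(s['tool_pos'],s['joint_positions'].round(2))
for k in('blue','yellow','grey','pink'):print(k,ring(im,C,k))
E
```

```text
time: 5.82
tool_pos: [0.5523, -0.3683, 0.2415]
tcp_rot: [0.707, 0.708, 0.002, 0.001]
ft_force: [0.0, 1.0, 1.3]
gripper_width: 0.087
grip_force: 0.0
[ 0.5522596  -0.36833506  0.24150246] [-0.71  0.3   1.4   0.    1.44 -0.71]
blue [(array([318.6, 115.9]), array([ 556.7, -283.1]), 60.3)]
yellow [(array([477.5, 136.1]), array([ 779.1, -308.2]), 37.5), (array([217.6,   8.3]), array([ 429.1, -146.4]), 46.4)]
grey [(array([613.5, 190.1]), array([1024.9, -315.1]), 391.4), (array([411.2, 270.4]), array([ 698.1, -513.5]), 213.8), (array([443.9, 134.2]), array([ 728.2, -304.9]), 46.6)]
pink [(array([209.3, 148.7]), array([ 404.1, -327.1]), 53.6)]
```

View pics/w3.png

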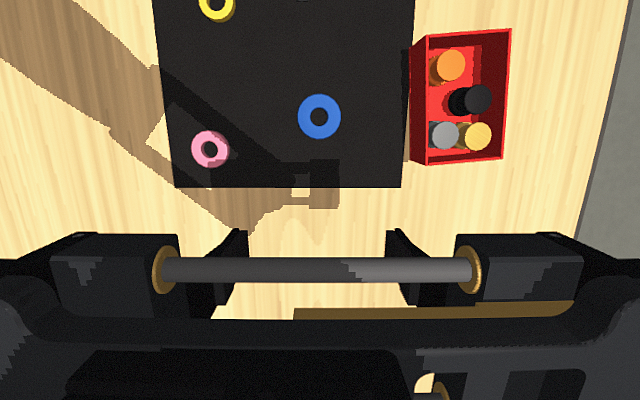

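The wrist view shows blue at (319,116), 60.3 mm wide; pink at (209,149), 53.6 mm; yellow at (218,8); and the bin on the right at (460,100). I'll go lower and nearer to check height by a second view.

```bash
python3 -m jog '[[[0.02,0.005,0.06,0,0,0,1],[0.04,0.005,0.12,0,0,0,1],[0.04,0.005,0.12,0,0,0,1],[0.04,0.005,0.12,0,0,0,1]]]' 12; python3 - <<'E'
from h import *
im,C,s=snap('wrist','w4')
r=ring(im,C,'blue');print(r)
im0=cv2.imread('pics/w3.png')[:,:,::-1]
s0=dict(tcp_rot=[.7068,.7075,.0015,.0010],tool_pos=[0.5522596,-0.36833506,0.24150246])
print(tri(cam('wrist',s0),[318.6,115.9],C,r[0][0]))
x,y=r[0][1]/1000;go(x,y,.06,90);go(x,y,.004,90)
E
```

```text
time: 6.38
tool_pos: [0.5576, -0.3383, 0.1478]
tcp_rot: [0.707, 0.708, 0.002, 0.003]
ft_force: [0.5, 0.2, 0.2]
gripper_width: 0.0868
grip_force: 0.0
[(array([314.3, 142.1]), array([ 556.5, -282.9]), 60.0)]
(array([ 0.55647146, -0.28227959,  0.0088408 ]), np.float64(0.00018129286059673534))
row [ 0.0705 -0.0028  0.1109] [0.0027 0.001  0.0002]
row [ 0.0707 -0.0034  0.1809] [0.0027 0.001  0.0002]
```

```bash
python3 -m jog '[[[0.0705,-0.003,0.05,0.0027,0.001,0,1],[0.0705,-0.003,0.11,0.0027,0.001,0,1],[0.0705,-0.003,0.15,0.0027,0.001,0,1],[0.0705,-0.003,0.18,0.0027,0.001,0,1],[0.0705,-0.003,0.18,0.0027,0.001,0,1]]]'
python3 -c "
from h import *
print(sense()['tool_pos'])"
```

```text
time: 7.05
tool_pos: [0.5556, -0.2826, 0.0029]
tcp_rot: [0.707, 0.707, 0.0, -0.001]
ft_force: [-0.1, -0.2, 0.8]
gripper_width: 0.0872
grip_force: 0.0
[ 0.55564498 -0.28264178  0.00288747]
```

```bash
python3 -m jog '[[[0,0,0,0,0,0,-1],[0,0,0,0,0,0,-1],[0,0,0,0,0,0,-1],[0,0,-0.05,0,0,0,-1],[0,0,-0.12,0,0,0,-1],[0,0,-0.2,0,0,0,-1],[0,0,-0.22,0,0,0,-1],[0,0,-0.22,0,0,0,-1]]]' 30
python3 - <<'E'
from h import *
a,A,_=snap('scene');b,B,_=snap('side')
cv2.imwrite('pics/rig.png',np.vstack([cv2.resize(a[140:260,250:450,::-1],(800,480),interpolation=3)]))
cv2.imwrite('pics/rig2.png',cv2.resize(b[215:325,235:390,::-1],(775,550),interpolation=3))
E
```

```text
time: 8.05
tool_pos: [0.5561, -0.2825, 0.1797]
tcp_rot: [0.707, 0.707, 0.0, -0.001]
ft_force: [0.5, -1.1, 0.2]
gripper_width: 0.0149
grip_force: 0.0
```

View pics/rig.png

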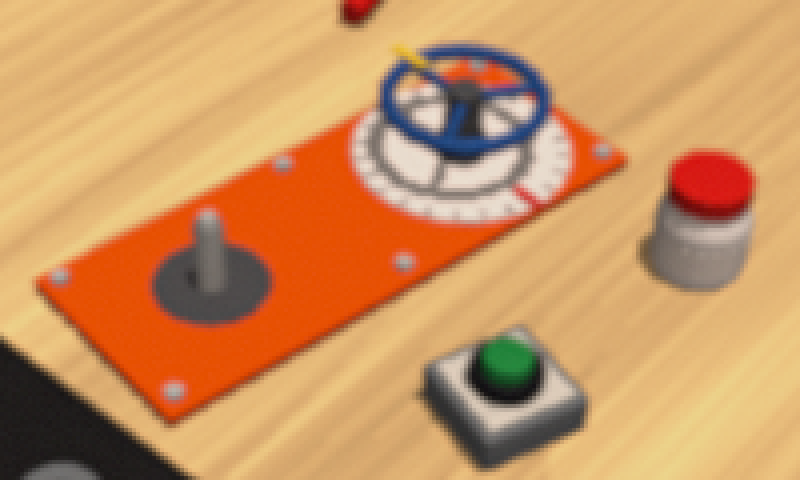

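View pics/rig2.png

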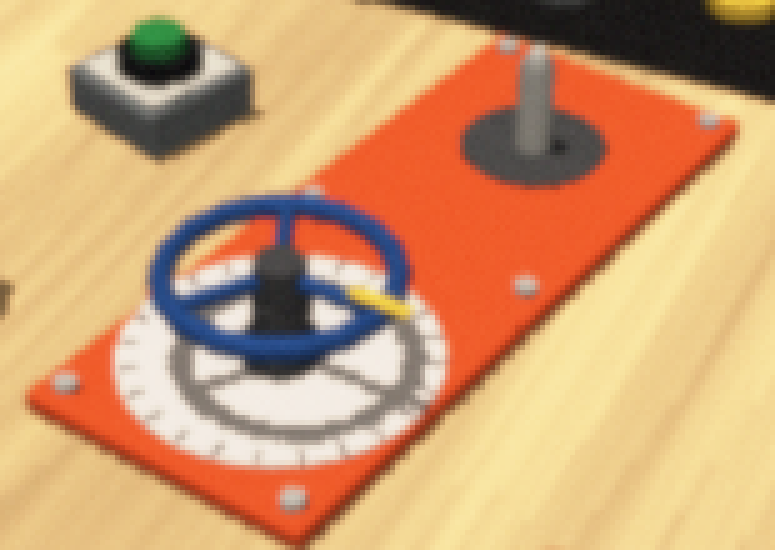

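Rig crops show the post tip at scene (302,193) and side (342,225), the pointer tip at scene (349.5,152) and side (317,277), and the mark at scene (382,190). The lift began before the fingers had closed (14.9 mm, no force), so the grasp missed. I'll back up and look again.

```bash
python3 -m jog '[[[-0.08,0,0,0,0,0,1],[-0.1,0,0,0,0,0,1],[-0.1,0,0,0,0,0,1],[-0.1,0,0,0,0,0,1],[-0.1,0,0,0,0,0,1],[-0.1,0,0,0,0,0,1],[-0.1,0,0,0,0,0,1]]]'; python3 - <<'E'
from h import *
im,C,s=snap('wrist','w5')
r=ring(im,C,'blue');print(r)
x,y=r[0][1]/1000;go(x,y,.004,90)
a,A,_=snap('scene');b,B,_=snap('side')
def T(n,p,q):print(n,tri(A,p,B,q))
T('posttip',(302,193.2),(342.4,225));T('pointer',(349.5,152),(316.6,277.4));T('hubtop',(366.2,162),(291,266))
c1=blobs(a,'blue',(340,140,395,190));c2=blobs(b,'blue',(260,245,325,295))
print([cv2.fitEllipse(c[0])[0] for c in(c1,c2)]);T('rim',cv2.fitEllipse(c1[0])[0],cv2.fitEllipse(c2[0])[0])
print('mark',plane(A,[(382,190)],.013))
E
```

```text
time: 9.02
tool_pos: [0.5554, -0.3615, 0.1778]
tcp_rot: [0.707, 0.707, -0.0, -0.002]
ft_force: [0.2, -0.0, -0.3]
gripper_width: 0.0691
grip_force: 0.0
[(array([312.5, 120.1]), array([ 550.7, -282.3]), 60.0)]
row [ 0.0985 -0.0051  0.2175] [-0.001  -0.0009  0.0002]
posttip (array([0.47434227, 0.07417718, 0.0724878 ]), np.float64(0.0002726589509540565))
pointer (array([0.4436715 , 0.29722112, 0.0652617 ]), np.float64(0.0016426047531232309))
hubtop (array([0.51197075, 0.28857256, 0.0684254 ]), np.float64(9.558546095429673e-05))
[(365.9017639160156, 164.16958618164062), (291.0689392089844, 270.0549011230469)]
rim (array([0.51042596, 0.29058726, 0.05885119]), np.float64(0.0006501571893275164))
mark [[0.5805027  0.27664781 0.013     ]]
```

The rig points check out: post tip at z 0.0725 (expected 0.072), hub to post 0.219 m, and pointer and mark radii of 67 and 71 mm. Re-grasping blue, with time to close this time.

```bash
python3 -m jog '[[[0.05,-0.005,0,-0.001,-0.001,0,1],[0.0985,-0.005,0.05,-0.001,-0.001,0,1],[0.0985,-0.005,0.12,-0.001,-0.001,0,1],[0.0985,-0.005,0.18,-0.001,-0.001,0,1],[0.0985,-0.005,0.2175,-0.001,-0.001,0,1],[0.0985,-0.005,0.2175,-0.001,-0.001,0,1],[0.0985,-0.005,0.2175,-0.001,-0.001,0,-1],[0.0985,-0.005,0.2175,-0.001,-0.001,0,-1],[0.0985,-0.005,0.2175,-0.001,-0.001,0,-1],[0.0985,-0.005,0.2175,-0.001,-0.001,0,-1],[0.0985,-0.005,0.2175,-0.001,-0.001,0,-1],[0.0985,-0.005,0.2175,-0.001,-0.001,0,-1]]]' 30
```

```text
time: 10.68
tool_pos: [0.5507, -0.2827, 0.004]
tcp_rot: [0.707, 0.707, -0.0, 0.0]
ft_force: [-0.9, 0.4, 1.2]
gripper_width: 0.0577
grip_force: 30.2
```

```bash
python3 -m jog '[[[0,0,-0.05,0,0,0,-1],[0,0,-0.12,0,0,0,-1],[0,0,-0.18,0,0,0,-1],[0.08,-0.02,-0.22,0,0,0,-1],[0.15,-0.04,-0.22,0,0,0,-1],[0.22,-0.06,-0.22,0,0,0,-1],[0.29,-0.08,-0.22,0,0,0,-1],[0.33,-0.09,-0.22,0,0,0,-1],[0.33,-0.0955,-0.22,0,0,0,-1],[0.33,-0.0955,-0.22,0,0,0,-1],[0.33,-0.0955,-0.22,0,0,0,-1]]]'
python3 - <<'E'
from h import *
im,C,s=snap('wrist','w6');print(s['tool_pos'])
a,A,_=snap('scene','s6');b,B,_=snap('side','d6')
print(ring(a,A,'blue',.19,None,60)[:3],[cv2.fitEllipse(c)[0] for c in blobs(b,'blue',None,30)[:4]])
cv2.imwrite('pics/w6b.png',np.vstack([im[:300,:,::-1],cv2.resize(a[120:220,200:413,::-1],(640,300),interpolation=3)]))
E
```

```text
time: 12.05
tool_pos: [0.4746, -0.0197, 0.1798]
tcp_rot: [0.708, 0.707, -0.0, 0.0]
ft_force: [-0.1, -0.4, -0.3]
gripper_width: 0.0579
grip_force: 30.2
[ 0.47457391 -0.01970868  0.17982959]
[(array([503. ,  39.8]), array([ 670.7, 1369.7]), 1426.3), (array([395.1,  55.8]), array([202.6, 707.9]), 1247.3), (array([  8.8, 312.4]), array([ 387.3, -581.8]), 120.9)] [(504.25885009765625, 86.10496520996094), (626.3952026367188, 156.35836791992188), (291.1046142578125, 270.0702819824219), (357.0225524902344, 174.08721923828125)]
```

View pics/w6b.png

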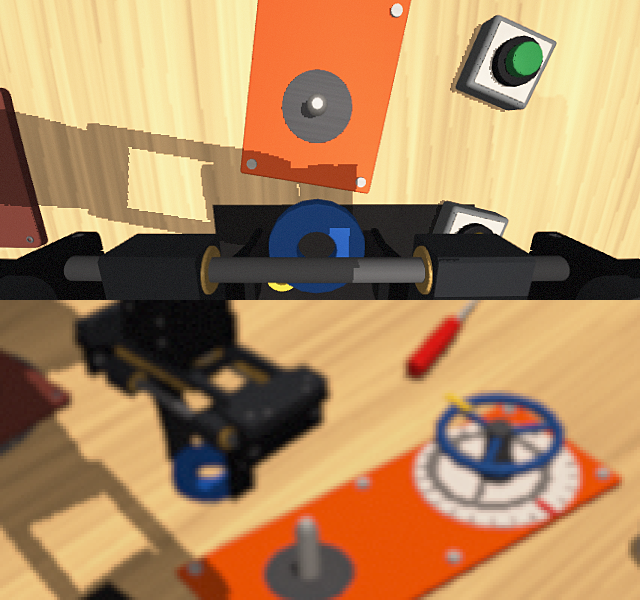

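The wrist view shows the blue collar held level, centre about (316,247), with the post tip at (317,103) inside the grey disc. I'll measure both.

```bash
python3 - <<'E'
from h import *
im=cv2.imread('pics/w6.png')[:,:,::-1].copy()
s=dict(tcp_rot=Ro.from_matrix([[0,1,0],[1,0,0],[0,0,-1]]).as_quat(),tool_pos=[0.47457391,-0.01970868,0.17982959])
C=cam('wrist',s)
c=blobs(im,'blue',(200,190,440,300))[0][:,0]
P=plane(C,c[c[:,1]<245].astype(float),.189)[:,:2]
A=np.c_[2*P,np.ones(len(P))];q=np.linalg.lstsq(A,(P**2).sum(1),rcond=None)[0];print('ring',q[:2],'r',np.sqrt(q[2]+q[:2]@q[:2]))
h=hsv(im);m=np.zeros((400,640),np.uint8);m[60:150,270:365]=255*(h[60:150,270:365,1]<90)
cs,_=cv2.findContours(m,0,1);d=max(cs,key=cv2.contourArea);e=cv2.fitEllipse(d);print('disc',e,plane(C,[e[0]],.012))
g=im.min(2).copy();g[:60]=0;g[150:]=0;g[:,:290]=0;g[:,350:]=0
ys,xs=np.where(g>215);print('tip',xs.mean(),ys.mean(),len(xs),plane(C,[(xs.mean(),ys.mean())],.072))
E
```

```text
ring [ 0.47473258 -0.00633723] r 0.020647340247888137
disc ((316.6607971191406, 105.81570434570312), (68.93981170654297, 72.27558898925781), 2.3187925815582275) [[0.47519394 0.07525167 0.012     ]]
tip 317.0449438202247 102.82022471910112 89 [[0.47545046 0.07410173 0.072     ]]
```

```bash
cat >> h.py <<'E'
def held(im,C,col,R,z,ymax=228,roi=(200,150,440,300)):
    "centre of a held ring: far arc of its outline on plane z, known radius"
    from scipy.optimize import least_squares
    c=max(blobs(im,col,roi),key=lambda c:cv2.contourArea(c))[:,0];c=c[(c[:,1]<ymax)]
    P=plane(C,c.astype(float),z)[:,:2]
    f=least_squares(lambda v:np.hypot(*(P-v[:2]).T)-R,[*(P.mean(0)-[0,R*.7])],loss='soft_l1',f_scale=.001)
    g=least_squares(lambda v:np.hypot(*(P-v[:2]).T)-v[2],[*f.x,R],loss='soft_l1',f_scale=.001)
    return f.x,np.abs(f.fun).mean(),g.x,c[:,1].min()
E
python3 - <<'E'
from h import *
im=cv2.imread('pics/w6.png')[:,:,::-1].copy()
s=dict(tcp_rot=Ro.from_matrix([[0,1,0],[1,0,0],[0,0,-1]]).as_quat(),tool_pos=[0.47457391,-0.01970868,0.17982959])
C=cam('wrist',s)
for z in(.18,.189,.195):print(held(im,C,'blue',.030,z))
print(proj(C,[[.4746,-.0197+.03,.189],[.4746,-.0197,.189],[.4746,-.0197+.012,.189]]))
E
```

```text
(array([ 0.47469965, -0.01957894]), np.float64(0.000203599519774786), array([ 0.47469891, -0.01879718,  0.02933784]), np.int32(199))
(array([ 0.47469419, -0.0173941 ]), np.float64(0.00040249394095065336), array([ 0.47469621, -0.01472909,  0.02770691]), np.int32(199))
(array([ 0.47468324, -0.01590574]), np.float64(0.0005445748666058259), array([ 0.47469442, -0.01201704,  0.02661963]), np.int32(199))
[[316.11321823 204.08543477]
 [316.12800308 251.68884598]
 [316.12223119 233.22856385]]
```

```bash
python3 - <<'E'
from h import *
a=cv2.imread('pics/s6.png')[:,:,::-1].copy();b=cv2.imread('pics/d6.png')[:,:,::-1].copy()
A=cam('scene');B=cam('side')
for n,i,C in(('scene',a,A),('side',b,B)):
    for z in(.17,.176,.182,.189):
        p=proj(C,[[.4746,-.0197,z]])[0];print(n,z,p.round(1))
    x,y=p.astype(int)
    for c in blobs(i,'blue',(x-25,y-20,x+25,y+25),15):print(cv2.boundingRect(c),cv2.contourArea(c))
    t=np.linspace(0,6.283,60);o=np.c_[.4746+.03*np.cos(t),-.0197+.03*np.sin(t)]
    for zb in(.1758,.168):
        q=proj(C,np.vstack([np.c_[o,np.full(60,zb)],np.c_[o,np.full(60,zb+.013)]]));print('expect bbox',zb,q.min(0).round(),q.max(0).round())
x=cv2.resize(b[140:220,310:410,::-1],(750,600),interpolation=3);cv2.imwrite('pics/d6c.png',x)
E
```

```text
scene 0.17 [271.1 181.5]
scene 0.176 [270.8 179.5]
scene 0.182 [270.6 177.4]
scene 0.189 [270.3 175. ]
(258, 168, 18, 18) 174.5
expect bbox 0.1758 [257. 167.] [284. 188.]
expect bbox 0.168 [257. 170.] [284. 191.]
side 0.17 [357.4 177.9]
side 0.176 [357.5 175.8]
side 0.182 [357.6 173.8]
side 0.189 [357.8 171.4]
(347, 168, 20, 13) 181.5
expect bbox 0.1758 [346. 167.] [369. 181.]
expect bbox 0.168 [346. 170.] [369. 183.]
```

View pics/d6c.png

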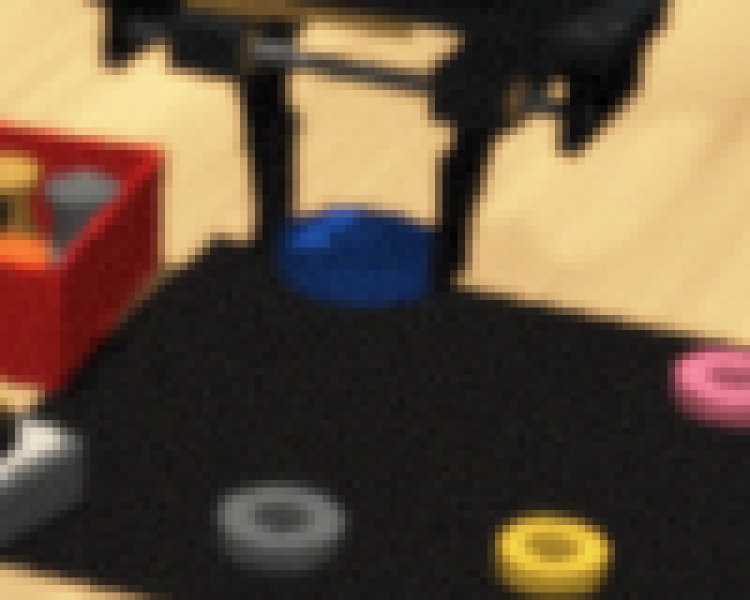

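The ring is level and as expected (the extra outline is its side face's lower edge), and it is centred on the TCP to about 1 mm. The post from the wrist view is (0.475, 0.0745), which agrees with the two-camera value.

```bash
python3 -c "
from h import *
go(.475,.0745,.09,90)"
```

```text
row [0.1175 0.0005 0.1122] [-0.0001  0.     -0.0005]
```

```bash
python3 -m jog '[[[0.06,0.0005,0,0,0,0,-1],[0.1175,0.0005,0,0,0,0,-1],[0.1175,0.0005,0.06,0,0,0,-1],[0.1175,0.0005,0.112,0,0,0,-1],[0.1175,0.0005,0.112,0,0,0,-1],[0.1175,0.0005,0.112,0,0,0,-1]]]'
python3 - <<'E'
from h import *
s=sense();print(s['tool_pos'])
snap('scene','s7')
a=cv2.imread('pics/s7.png');b,B,_=snap('side');cv2.imwrite('pics/s7c.png',np.hstack([cv2.resize(a[150:230,260:340],(400,400),interpolation=3),cv2.resize(b[190:270,300:380,::-1],(400,400),interpolation=3)]))
go(.475,.0745,.055,90);go(.475,.0745,.0165,90)
E
```

```text
time: 12.95
tool_pos: [0.4757, 0.075, 0.0916]
tcp_rot: [0.707, 0.707, 0.0, 0.0]
ft_force: [-0.2, 0.2, 0.6]
gripper_width: 0.0579
grip_force: 30.2
[0.47570605 0.07499303 0.09156541]
row [-0.0007 -0.0021  0.0468] [ 0.0011  0.     -0.0002]
row [-0.0007 -0.0022  0.0949] [ 0.0011  0.     -0.0002]
```

View pics/s7c.png

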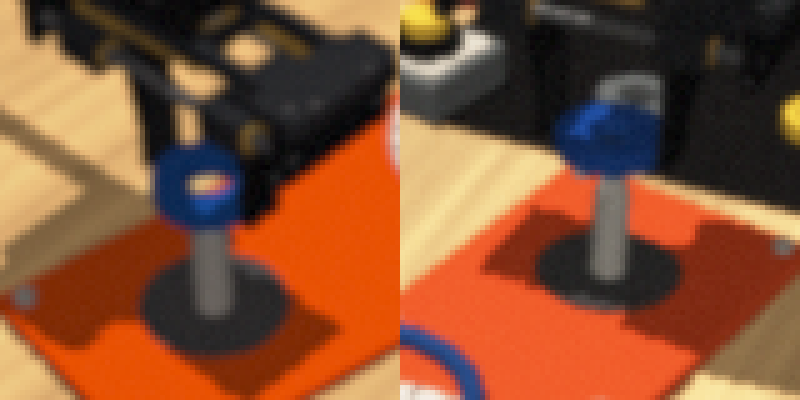

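Both views show the collar squarely over the post. Descending in steps.

```bash
python3 -m jog '[[[-0.0005,-0.001,0.015,0,0,0,-1],[-0.0005,-0.001,0.03,0,0,0,-1],[-0.0005,-0.001,0.045,0,0,0,-1],[-0.0005,-0.001,0.045,0,0,0,-1]]]'; python3 -c "
from h import *
go(.475,.0745,.0165,90)"
```

```text
time: 13.55
tool_pos: [0.4734, 0.0747, 0.053]
tcp_rot: [0.707, 0.707, -0.001, -0.0]
ft_force: [1.7, -2.3, -0.8]
gripper_width: 0.0579
grip_force: 30.2
row [-0.0002  0.0021  0.0456] [-0.0005  0.0002  0.    ]
```

```bash
python3 -m jog '[[[0,0.0005,0.015,0,0,0,-1],[0,0.0005,0.03,0,0,0,-1],[0,0.0005,0.041,0,0,0,-1],[0,0.0005,0.0445,0,0,0,-1],[0,0.0005,0.0445,0,0,0,-1]]]'; python3 -c "
from h import *
go(.475,.0745,.0165,90)"
```

```text
time: 14.18
tool_pos: [0.4739, 0.075, 0.0183]
tcp_rot: [0.707, 0.707, -0.0, -0.0]
ft_force: [0.3, -0.7, -0.8]
gripper_width: 0.058
grip_force: 30.2
row [-0.0006  0.0014  0.0022] [-0.0004 -0.      0.    ]
```

```bash
python3 -m jog '[[[0,0.001,0.0025,0,0,0,-1],[0,0.001,0.0035,0,0,0,-1],[0,0.001,0.0035,0,0,0,-1],[0,0.001,0.0035,0,0,0,1],[0,0.001,0.0035,0,0,0,1],[0,0.001,0.0035,0,0,0,1],[0,0.001,0.0035,0,0,0,1],[0,0.001,-0.03,0,0,0,1],[0,0.001,-0.1,0,0,0,1],[0,0.001,-0.18,0,0,0,1],[0,0.001,-0.21,0,0,0,1],[0,0.001,-0.21,0,0,0,1]]]'; python3 - <<'E'
from h import *
a,A,_=snap('scene');b,B,_=snap('side')
c1=blobs(a,'blue',(270,180,335,235),20);c2=blobs(b,'blue',(310,220,380,265),20)
m=[cv2.fitEllipse(c[0])[0] for c in(c1,c2)];print(tri(A,m[0],B,m[1]), [cv2.boundingRect(c[0]) for c in(c1,c2)])
go(.532,-.205,.2,90)
E
```

```text
time: 15.68
tool_pos: [0.4769, 0.075, 0.1893]
tcp_rot: [0.707, 0.707, 0.002, 0.002]
ft_force: [0.9, -0.1, -0.7]
gripper_width: 0.0871
grip_force: 0.0
(array([0.47461158, 0.07296315, 0.01629908]), np.float64(0.002206981252020524)) [(291, 202, 24, 16), (331, 236, 22, 14)]
row [-0.35    0.0718 -0.018 ] [-0.0004  0.      0.    ]
```

Blue is home (z ≈0.016, centred on the post). Now the grey collar.

```bash
python3 -m jog '[[[-0.35,0.072,-0.01,0,0,0,1],[-0.35,0.072,-0.01,0,0,0,1],[-0.35,0.072,-0.01,0,0,0,1],[-0.35,0.072,-0.01,0,0,0,1],[-0.35,0.072,-0.01,0,0,0,1],[-0.35,0.072,-0.01,0,0,0,1],[-0.35,0.072,-0.01,0,0,0,1]]]'; python3 - <<'E'
from h import *
im,C,s=snap('wrist','w8');print(s['tool_pos'])
g=ring(im,C,'grey',roi=(230,60,420,230));print('grey',g,'yellow',ring(im,C,'yellow',roi=(100,0,300,230)))
x,y=g[0][1]/1000;go(x,y,.004,90)
E
```

```text
time: 16.65
tool_pos: [0.5315, -0.204, 0.1924]
tcp_rot: [0.707, 0.707, -0.0, -0.002]
ft_force: [0.8, -0.2, -0.7]
gripper_width: 0.0867
grip_force: 0.0
[ 0.53153129 -0.20400446  0.19237942]
grey [(array([319.9, 111.1]), array([ 535. , -114.4]), 51.8), (array([418. ,  84.5]), array([645.2, -86.7]), 59.8)] yellow [(array([231.7, 135.6]), array([ 428.8, -141.8]), 45.7)]
row [0.1111 0.0048 0.2363] [-0.0009 -0.0006  0.0002]
```

```bash
python3 -m jog '[[[0.06,0.005,0,0,0,0,1],[0.111,0.005,0.06,0,0,0,1],[0.111,0.005,0.13,0,0,0,1],[0.111,0.005,0.19,0,0,0,1],[0.111,0.005,0.236,0,0,0,1],[0.111,0.005,0.236,0,0,0,1],[0.111,0.005,0.236,0,0,0,1]]]'; python3 -c "
from h import *
go(.535,-.1144,.004,90)"
```

```text
time: 17.58
tool_pos: [0.5363, -0.1151, 0.0058]
tcp_rot: [0.707, 0.708, -0.0, -0.0]
ft_force: [0.9, 0.6, 0.5]
gripper_width: 0.0868
grip_force: 0.0
row [ 0.0008 -0.0016  0.0022] [-0.0003 -0.0001  0.0005]
```

```bash
python3 -m jog '[[[0.0008,-0.001,0.0015,0,0,0,-1],[0.0008,-0.001,0.0015,0,0,0,-1],[0.0008,-0.001,0.0015,0,0,0,-1],[0.0008,-0.001,0.0015,0,0,0,-1],[0.0008,-0.001,0.0015,0,0,0,-1],[0.0008,-0.001,0.0015,0,0,0,-1],[0.0008,-0.001,0.0015,0,0,0,-1],[0.0008,-0.001,0.0015,0,0,0,-1]]]' 30;  python3 -c "
from h import *
go(.475,-.02,.18,90)"
```

```text
time: 18.58
tool_pos: [0.5358, -0.1157, 0.0047]
tcp_rot: [0.707, 0.707, -0.0, -0.0]
ft_force: [-0.8, 0.1, 2.7]
gripper_width: 0.0499
grip_force: 30.0
row [ 0.1196 -0.0761 -0.2191] [-0.0001  0.      0.    ]
```

```bash
python3 -m jog '[[[0,0,-0.05,0,0,0,-1],[0,0,-0.12,0,0,0,-1],[0,0,-0.18,0,0,0,-1],[0.04,-0.03,-0.22,0,0,0,-1],[0.09,-0.06,-0.22,0,0,0,-1],[0.1195,-0.076,-0.22,0,0,0,-1],[0.1195,-0.076,-0.22,0,0,0,-1],[0.1195,-0.076,-0.22,0,0,0,-1]]]'
python3 - <<'E'
from h import *
im,C,s=snap('wrist','w9');print(s['tool_pos'],s['gripper_width'])
h=hsv(im);z=s['tool_pos'][2]
# hole far edge check: column profile
col=im[180:265,int(proj(C,[[*s['tool_pos'][:2],z+.009]])[0][0])].mean(1).astype(int);print(list(enumerate(col[::2],90)))
print(proj(C,[[s['tool_pos'][0],s['tool_pos'][1]+d,z+e] for d,e in((.026,-.004),(.026,.009),(.012,.009))]))
E
echo; python3 -c "
from h import *
go(.475,.0745,.105,90)"
```

```text
time: 19.58
tool_pos: [0.4754, -0.0204, 0.1806]
tcp_rot: [0.707, 0.707, -0.0, 0.0]
ft_force: [0.3, 0.4, -1.0]
gripper_width: 0.05
grip_force: 30.0
[ 0.47539439 -0.02038363  0.18059143] 0.049981220412288384
[(90, np.int64(86)), (91, np.int64(86)), (92, np.int64(68)), (93, np.int64(117)), (94, np.int64(117)), (95, np.int64(119)), (96, np.int64(118)), (97, np.int64(118)), (98, np.int64(121)), (99, np.int64(118)), (100, np.int64(121)), (101, np.int64(125)), (102, np.int64(57)), (103, np.int64(60)), (104, np.int64(58)), (105, np.int64(89)), (106, np.int64(84)), (107, np.int64(82)), (108, np.int64(84)), (109, np.int64(80)), (110, np.int64(80)), (111, np.int64(81)), (112, np.int64(75)), (113, np.int64(83)), (114, np.int64(77)), (115, np.int64(46)), (116, np.int64(38)), (117, np.int64(42)), (118, np.int64(41)), (119, np.int64(36)), (120, np.int64(34)), (121, np.int64(42)), (122, np.int64(37)), (123, np.int64(40)), (124, np.int64(37)), (125, np.int64(37)), (126, np.int64(41)), (127, np.int64(37)), (128, np.int64(35)), (129, np.int64(45)), (130, np.int64(51)), (131, np.int64(53)), (132, np.int64(57))]
[[316.08980439 204.41228086]
 [316.08565378 210.6533834 ]
 [316.08574006 233.14188485]]

row [ 0.119  -0.0006  0.0944] [-0.      0.0001 -0.0001]
```

The held grey's edges fall where expected (204, 210), so it is centred. Moving to the post.

```bash
python3 -m jog '[[[0.06,0,0,0,0,0,-1],[0.119,-0.0005,0,0,0,0,-1],[0.119,-0.0005,0.06,0,0,0,-1],[0.119,-0.0005,0.095,0,0,0,-1],[0.119,-0.0005,0.113,0,0,0,-1],[0.119,-0.0005,0.113,0,0,0,-1],[0.119,-0.0005,0.113,0,0,0,-1]]]';  python3 -c "
from h import *
go(.475,.0745,.055,90)"
```

```text
time: 20.5
tool_pos: [0.4759, 0.0748, 0.0914]
tcp_rot: [0.707, 0.707, 0.001, 0.001]
ft_force: [0.6, -0.5, -0.1]
gripper_width: 0.0501
grip_force: 30.0
row [-0.0004 -0.0012  0.0455] [ 0.0005  0.     -0.0002]
```

```bash
python3 -m jog '[[[-0.0004,-0.0012,0.015,0,0,0,-1],[-0.0004,-0.0012,0.03,0,0,0,-1],[-0.0004,-0.0012,0.045,0,0,0,-1],[-0.0004,-0.0012,0.06,0,0,0,-1],[-0.0004,-0.0012,0.072,0,0,0,-1],[-0.0004,-0.0012,0.076,0,0,0,-1],[-0.0004,-0.0012,0.076,0,0,0,-1]]]';  python3 -c "
from h import *
go(.475,.0745,.029,90)"
```

```text
time: 21.38
tool_pos: [0.4739, 0.0746, 0.0297]
tcp_rot: [0.707, 0.707, -0.0, 0.0]
ft_force: [0.9, -3.6, 3.6]
gripper_width: 0.05
grip_force: 30.0
row [-0.0001  0.0014  0.0008] [-0.0001  0.0002  0.0001]
```

```bash
python3 -m jog '[[[0,0.0005,0.0015,0,0,0,-1],[0,0.0005,0.0015,0,0,0,-1],[0,0.0005,0.0015,0,0,0,1],[0,0.0005,0.0015,0,0,0,1],[0,0.0005,0.0015,0,0,0,1],[0,0.0005,0.0015,0,0,0,1],[0,0.0005,-0.03,0,0,0,1],[0,0.0005,-0.1,0,0,0,1],[0,0.0005,-0.18,0,0,0,1],[0,0.0005,-0.19,0,0,0,1],[0,0.0005,-0.19,0,0,0,1]]]'; python3 - <<'E'
from h import *
a,A,_=snap('scene','s9');b,B,_=snap('side','d9')
cv2.imwrite('pics/s9c.png',np.hstack([cv2.resize(a[150:290,200:340,::-1],(400,400),interpolation=3),cv2.resize(b[190:270,300:380,::-1],(400,400),interpolation=3)]))
go(.427,-.232,.19,90)
E
```

```text
time: 22.75
tool_pos: [0.4744, 0.075, 0.1818]
tcp_rot: [0.707, 0.707, 0.0, 0.0]
ft_force: [1.2, 0.9, 0.1]
gripper_width: 0.0871
grip_force: 0.0
row [-0.3836 -0.0573 -0.0131] [-0.0011 -0.      0.    ]
```

View pics/s9c.png

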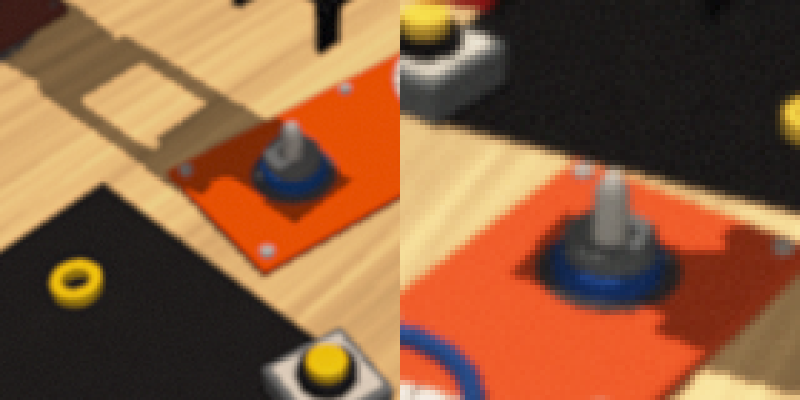

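Both views show grey sitting on blue on the post, flush, with yellow still on the mat at about scene (226,248). Now the yellow collar.

```bash
python3 -m jog '[[[-0.3836,-0.057,-0.013,-0.001,0,0,1],[-0.3836,-0.057,-0.013,-0.001,0,0,1],[-0.3836,-0.057,-0.013,-0.001,0,0,1],[-0.3836,-0.057,-0.013,-0.001,0,0,1],[-0.3836,-0.057,-0.013,-0.001,0,0,1],[-0.3836,-0.057,-0.013,-0.001,0,0,1],[-0.3836,-0.057,-0.013,-0.001,0,0,1]]]'; python3 - <<'E'
from h import *
im,C,s=snap('wrist','w10');print(s['tool_pos'])
g=ring(im,C,'yellow',roi=(200,30,430,230));print(g)
x,y=g[0][1]/1000;go(x,y,.004,90)
E
```

```text
time: 23.72
tool_pos: [0.4275, -0.231, 0.1897]
tcp_rot: [0.707, 0.707, 0.001, -0.001]
ft_force: [-0.5, 0.0, -0.2]
gripper_width: 0.0869
grip_force: 0.0
[ 0.4274916  -0.23104212  0.1897233 ]
[(array([316. , 112.2]), array([ 427.4, -142.4]), 44.2)]
row [ 0.1096 -0.0006  0.2329] [ 0.0001 -0.0008  0.0002]
```

```bash
python3 -m jog '[[[0.06,0,0,0,0,0,1],[0.1096,0,0.06,0,0,0,1],[0.1096,0,0.13,0,0,0,1],[0.1096,0,0.19,0,0,0,1],[0.1096,0,0.232,0,0,0,1],[0.1096,0,0.232,0,0,0,1],[0.1096,0,0.232,0,0,0,-1],[0.1096,0,0.232,0,0,0,-1],[0.1096,0,0.232,0,0,0,-1],[0.1096,0,0.232,0,0,0,-1],[0.1096,0,0.232,0,0,0,-1],[0.1096,0,0.232,0,0,0,-1],[0.1096,0,0.232,0,0,0,-1],[0.1096,0,0.232,0,0,0,-1]]]' 30;  python3 -c "
from h import *
go(.475,-.02,.18,90)"
```

```text
time: 25.52
tool_pos: [0.4291, -0.1445, 0.0064]
tcp_rot: [0.707, 0.707, 0.001, 0.001]
ft_force: [-0.8, -0.2, 5.2]
gripper_width: 0.0424
grip_force: 30.0
row [ 0.1555  0.058  -0.2169] [0.0009 0.0001 0.    ]
```

```bash
python3 -m jog '[[[0,0,-0.05,0,0,0,-1],[0,0,-0.12,0,0,0,-1],[0,0,-0.18,0,0,0,-1],[0.05,0.02,-0.217,0,0,0,-1],[0.1,0.04,-0.217,0,0,0,-1],[0.1555,0.058,-0.217,0,0,0,-1],[0.1555,0.058,-0.217,0,0,0,-1],[0.1555,0.058,-0.217,0,0,0,-1]]]'
python3 - <<'E'
from h import *
im,C,s=snap('wrist','w11');print(s['tool_pos'],s['gripper_width'])
z=s['tool_pos'][2];p=s['tool_pos']
x=int(proj(C,[[*p[:2],z+.009]])[0][0]);print([(r,*im[r,x]) for r in range(196,246,2)])
print(proj(C,[[p[0],p[1]+d,z+e] for d,e in((.022,-.004),(.022,.009),(.012,.009))])[:,1])
go(.475,.0745,.104,90)
E
```

```text
time: 26.52
tool_pos: [0.4745, -0.02, 0.1794]
tcp_rot: [0.707, 0.707, 0.001, 0.001]
ft_force: [-0.5, 0.4, 0.1]
gripper_width: 0.0425
grip_force: 30.0
[ 0.47450992 -0.02001955  0.17941745] 0.042519435004616156
[(196, np.uint8(151), np.uint8(123), np.uint8(85)), (198, np.uint8(152), np.uint8(125), np.uint8(87)), (200, np.uint8(150), np.uint8(122), np.uint8(84)), (202, np.uint8(153), np.uint8(127), np.uint8(88)), (204, np.uint8(98), np.uint8(82), np.uint8(60)), (206, np.uint8(12), np.uint8(14), np.uint8(20)), (208, np.uint8(129), np.uint8(105), np.uint8(33)), (210, np.uint8(127), np.uint8(104), np.uint8(35)), (212, np.uint8(125), np.uint8(99), np.uint8(32)), (214, np.uint8(183), np.uint8(148), np.uint8(50)), (216, np.uint8(178), np.uint8(144), np.uint8(49)), (218, np.uint8(176), np.uint8(142), np.uint8(49)), (220, np.uint8(173), np.uint8(138), np.uint8(44)), (222, np.uint8(175), np.uint8(143), np.uint8(49)), (224, np.uint8(172), np.uint8(138), np.uint8(45)), (226, np.uint8(179), np.uint8(143), np.uint8(45)), (228, np.uint8(42), np.uint8(36), np.uint8(34)), (230, np.uint8(37), np.uint8(33), np.uint8(33)), (232, np.uint8(41), np.uint8(36), np.uint8(38)), (234, np.uint8(41), np.uint8(43), np.uint8(38)), (236, np.uint8(38), np.uint8(35), np.uint8(36)), (238, np.uint8(43), np.uint8(38), np.uint8(38)), (240, np.uint8(35), np.uint8(34), np.uint8(33)), (242, np.uint8(42), np.uint8(42), np.uint8(37)), (244, np.uint8(40), np.uint8(37), np.uint8(36))]
[210.51557534 217.184289   233.13870328]
row [0.1188 0.0004 0.0943] [ 0.0006  0.0001 -0.    ]
```

Edges sit about 3.5 px higher than for a centred ring, so yellow is held about 2 mm towards +y. I'll aim the TCP at y = 0.0725.

```bash
python3 -m jog '[[[0.06,0,0,0,0,0,-1],[0.1163,0.0005,0,0.0006,0,0,-1],[0.1163,0.0005,0.06,0.0006,0,0,-1],[0.1163,0.0005,0.095,0.0006,0,0,-1],[0.1163,0.0005,0.113,0.0006,0,0,-1],[0.1163,0.0005,0.113,0.0006,0,0,-1],[0.1163,0.0005,0.113,0.0006,0,0,-1]]]';  python3 -c "
from h import *
go(.475,.0725,.042,90)"
```

```text
time: 27.45
tool_pos: [0.4767, 0.0726, 0.0908]
tcp_rot: [0.707, 0.707, 0.001, 0.001]
ft_force: [-0.3, -0.1, 0.4]
gripper_width: 0.0428
grip_force: 30.0
row [-0.0001 -0.0023  0.061 ] [ 0.001   0.     -0.0003]
```

```bash
python3 -m jog '[[[-0.0001,-0.0018,0.015,0,0,0,-1],[-0.0001,-0.0018,0.03,0,0,0,-1],[-0.0001,-0.0018,0.045,0,0,0,-1],[-0.0001,-0.0018,0.054,0,0,0,-1],[-0.0001,-0.0018,0.054,0,0,0,-1]]]';  python3 -c "
from h import *
go(.475,.0725,.042,90)"
```

```text
time: 28.08
tool_pos: [0.4737, 0.0731, 0.0455]
tcp_rot: [0.707, 0.707, -0.0, -0.0]
ft_force: [0.1, 0.8, 0.4]
gripper_width: 0.0429
grip_force: 30.0
row [-0.0007  0.0017  0.0044] [-0.0001  0.      0.    ]
```

```bash
python3 -m jog '[[[0,0.001,0.002,0,0,0,-1],[0,0.001,0.0045,0,0,0,-1],[0,0.001,0.0045,0,0,0,-1]]]'
```

```text
time: 28.45
tool_pos: [0.4755, 0.0731, 0.0443]
tcp_rot: [0.707, 0.707, 0.0, 0.0]
ft_force: [-4.5, -0.8, 12.2]
gripper_width: 0.0428
grip_force: 30.0
```

Firm contact (12 N) at the expected height. Releasing, then checking the stack.

```bash
python3 -m jog '[[[0,0,0,0,0,0,1],[0,0,0,0,0,0,1],[0,0,0,0,0,0,1],[0,0,0,0,0,0,1],[0,0,-0.03,0,0,0,1],[0,0,-0.1,0,0,0,1],[0,0,-0.18,0,0,0,1],[0.1,0.05,-0.22,0,0,0,1],[0.15,0.05,-0.25,0,0,0,1],[0.15,0.05,-0.25,0,0,0,1]]]'; python3 - <<'E'
from h import *
a,A,_=snap('scene','s12');b,B,_=snap('side','d12');im,C,s=snap('wrist','w12');print(s['tool_pos'])
x=np.hstack([cv2.resize(a[160:240,265:345,::-1],(300,300),interpolation=3),cv2.resize(b[190:270,300:380,::-1],(300,300),interpolation=3)])
cv2.imwrite('pics/s12c.png',np.vstack([x,cv2.resize(im[:280,:,::-1],(600,262),interpolation=3)]))
E
```

```text
time: 29.7
tool_pos: [0.516, 0.1959, 0.2451]
tcp_rot: [0.706, 0.708, 0.002, 0.001]
ft_force: [-0.5, 0.2, -0.9]
gripper_width: 0.0867
grip_force: 0.0
[0.51501516 0.19417942 0.24322139]
```

View pics/s12c.png

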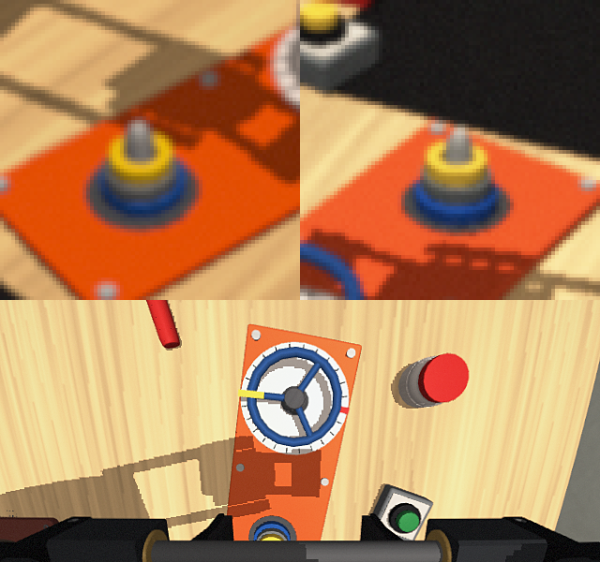

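All three collars are stacked blue, grey, yellow. In the wrist image the pointer is at the left of the wheel (about (270,101) full scale) and the red mark at the right (about (367,118)).

```bash
cat >> h.py <<'E'
def wheel(im,C,roi=None,hub=None):
    H=hsv(im)
    c=max(blobs(im,'blue',roi,200),key=lambda c:cv2.boundingRect(c)[2]*cv2.boundingRect(c)[3])
    P=plane(C,c[:,0].astype(float),.059)[:,:2]
    if hub is None:
        A=np.c_[2*P,np.ones(len(P))]
        q=np.linalg.lstsq(A,(P**2).sum(1),rcond=None)[0];hub=q[:2];print('hub',hub.round(4),'r out',np.sqrt(q[2]+hub@hub).round(4))
    out={}
    for n,z,m in(('pointer',.066,cv2.inRange(H,(22,120,90),(34,255,255))),('mark',.0125,cv2.inRange(H,(0,150,90),(3,255,255))|cv2.inRange(H,(174,150,90),(179,255,255)))):
        ys,xs=np.where(m);X=plane(C,np.c_[xs,ys].astype(float),z)[:,:2];d=X-hub;r=np.hypot(*d.T)
        k=(r>.045)&(r<.085)
        if k.sum()<4: print(n,'none');continue
        D=d[k].mean(0);out[n]=np.degrees(np.arctan2(D[1],D[0]));print(n,k.sum(),'r',np.hypot(*D).round(4),'max',r[k].max().round(4),'ang',out[n].round(1))
    return hub,out
E
python3 - <<'E'
from h import *
im,C,s=snap('wrist');hub,o=wheel(im,C,(200,30,420,180))
d=np.radians(o['pointer']-60);print('grip at',np.degrees(d))
E
```

```text
hub [0.5107 0.2913] r out 0.0517
pointer 155 r 0.0569 max 0.0688 ang 174.9
mark 51 r 0.0752 max 0.0807 ang -9.9
grip at 114.89988388724234
```

The pointer is at 174.9° and the mark at -9.9°, so about 184.8° clockwise to go. I'll grip the rim 60° clockwise of the pointer (115°), closing radially (yaw 205°).

```bash
python3 -c "
from h import *
go(.4877,.3412,.15,205)"
```

```text
row [ 0.1864 -0.0327  0.1141] [-6.000e-04 -2.000e-04 -6.388e-01]
```

```bash
python3 -m jog '[[[0.1864,-0.0327,0,0,0,-0.639,-0.2],[0.1864,-0.0327,0,0,0,-0.639,-0.2],[0.1864,-0.0327,0,0,0,-0.639,-0.2],[0.1864,-0.0327,0,0,0,-0.639,-0.2],[0.1864,-0.0327,0,0,0,-0.639,-0.2],[0.1864,-0.0327,0,0,0,-0.639,-0.2],[0.1864,-0.0327,0,0,0,-0.639,-0.2],[0.1864,-0.0327,0,0,0,-0.639,-0.2],[0.1864,-0.0327,0,0,0,-0.639,-0.2],[0.1864,-0.0327,0,0,0,-0.639,-0.2],[0.1864,-0.0327,0,0,0,-0.639,-0.2],[0.1864,-0.0327,0.06,0,0,-0.639,-0.2],[0.1864,-0.0327,0.114,0,0,-0.639,-0.2],[0.1864,-0.0327,0.114,0,0,-0.639,-0.2],[0.1864,-0.0327,0.114,0,0,-0.639,-0.2],[0.1864,-0.0327,0.114,0,0,-0.639,-0.2]]]'; python3 -c "
from h import *
s=sense();print(s['joint_positions'].round(2));go(.4877,.3412,.043,205)"
```

```text
time: 31.9
tool_pos: [0.4902, 0.3425, 0.1541]
tcp_rot: [-0.216, 0.976, 0.0, 0.002]
ft_force: [0.3, -0.2, 0.1]
gripper_width: 0.0351
grip_force: 0.0
[ 0.48  0.21  1.67 -0.    1.26 -1.53]
row [ 0.0042 -0.0002  0.1389] [-0.0001  0.0015  0.    ]
```

```bash
python3 -m jog '[[[0.0035,0,0.03,0,0.001,0,-0.2],[0.0035,0,0.07,0,0.001,0,-0.2],[0.0035,0,0.1,0,0.001,0,-0.2],[0.0035,0,0.12,0,0.001,0,-0.2],[0.0035,0,0.138,0,0.001,0,-0.2],[0.0035,0,0.138,0,0.001,0,-0.2]]]'; python3 -c "
from h import *
go(.4877,.3412,.043,205)"
```

```text
time: 32.65
tool_pos: [0.4859, 0.3408, 0.0406]
tcp_rot: [-0.217, 0.976, -0.001, -0.002]
ft_force: [0.4, -1.0, 0.4]
gripper_width: 0.0344
grip_force: 0.0
row [-0.0023 -0.0005 -0.0031] [-0.0001 -0.0011  0.0001]
```

Clear of everything; closing on the rim.

```bash
python3 -m jog '[[[-0.001,0,-0.002,0,0,0,-1],[-0.001,0,-0.002,0,0,0,-1],[-0.001,0,-0.002,0,0,0,-1],[-0.001,0,-0.002,0,0,0,-1],[-0.001,0,-0.002,0,0,0,-1]]]' 30; python3 -c "
import numpy as np
for d in range(6,97,6):
  t=np.radians(d);print('[%.4f,%.4f,0,0,0,%.4f,-1]'%(-.06875*np.sin(t),.06875*(np.cos(t)-1),d/180),end=',')"
```

```text
time: 33.28
tool_pos: [0.489, 0.3394, 0.0438]
tcp_rot: [-0.217, 0.976, -0.002, 0.0]
ft_force: [5.2, -8.5, 2.0]
gripper_width: 0.0113
grip_force: 29.3
[-0.0072,-0.0004,0,0,0,0.0333,-1],[-0.0143,-0.0015,0,0,0,0.0667,-1],[-0.0212,-0.0034,0,0,0,0.1000,-1],[-0.0280,-0.0059,0,0,0,0.1333,-1],[-0.0344,-0.0092,0,0,0,0.1667,-1],[-0.0404,-0.0131,0,0,0,0.2000,-1],[-0.0460,-0.0177,0,0,0,0.2333,-1],[-0.0511,-0.0227,0,0,0,0.2667,-1],[-0.0556,-0.0283,0,0,0,0.3000,-1],[-0.0595,-0.0344,0,0,0,0.3333,-1],[-0.0628,-0.0408,0,0,0,0.3667,-1],[-0.0654,-0.0475,0,0,0,0.4000,-1],[-0.0672,-0.0545,0,0,0,0.4333,-1],[-0.0684,-0.0616,0,0,0,0.4667,-1],[-0.0688,-0.0687,0,0,0,0.5000,-1],[-0.0684,-0.0759,0,0,0,0.5333,-1],
```

Rim gripped (11.3 mm). Turning the first 30° to check the forces.

```bash
python3 -m jog '[[[-0.007,-0.0004,0,0,0,0.033,-1],[-0.014,-0.0015,0,0,0,0.067,-1],[-0.021,-0.0034,0,0,0,0.1,-1],[-0.028,-0.006,0,0,0,0.133,-1],[-0.0344,-0.0092,0,0,0,0.1667,-1]]]' 40; python3 -c "
from h import *
s=sense();p=s['tool_pos']-[.511,.2913,0];print(s['wrist_torque'],np.degrees(np.arctan2(p[1],p[0])),np.hypot(*p[:2]))"
```

```text
time: 33.9
tool_pos: [0.5167, 0.3443, 0.0437]
tcp_rot: [0.045, 0.999, -0.002, 0.0]
ft_force: [1.3, -8.7, 3.4]
gripper_width: 0.0109
grip_force: 39.2
[-1.47514925 -0.3731398   0.27440841] 83.89861950461378 0.05333604552712568
```

```bash
python3 -m jog '[[[-0.0072,-0.0004,0,0,0,0.0333,-1],[-0.0143,-0.0015,0,0,0,0.0667,-1],[-0.0212,-0.0034,0,0,0,0.1,-1],[-0.028,-0.0059,0,0,0,0.1333,-1],[-0.0344,-0.0092,0,0,0,0.1667,-1],[-0.0404,-0.0131,0,0,0,0.2,-1],[-0.046,-0.0177,0,0,0,0.2333,-1],[-0.0511,-0.0227,0,0,0,0.2667,-1],[-0.0556,-0.0283,0,0,0,0.3,-1],[-0.0595,-0.0344,0,0,0,0.3333,-1],[-0.0628,-0.0408,0,0,0,0.3667,-1],[-0.0654,-0.0475,0,0,0,0.4,-1],[-0.0672,-0.0545,0,0,0,0.4333,-1],[-0.0684,-0.0616,0,0,0,0.4667,-1],[-0.0688,-0.0687,0,0,0,0.5,-1],[-0.0688,-0.0687,0,0,0,0.5,-1]]]'; python3 -c "
from h import *
s=sense();p=s['tool_pos']-[.511,.2913,0];print(s['wrist_torque'],np.degrees(np.arctan2(p[1],p[0])),np.hypot(*p[:2]),s['joint_positions'].round(2))
b,B,_=snap('scene')
ys,xs=np.where(cv2.inRange(hsv(b),(20,130,90),(34,255,255))[140:200,335:400]);print(xs.mean()+335,ys.mean()+140,len(xs))"
```

```text
time: 35.9
tool_pos: [0.566, 0.2855, 0.0437]
tcp_rot: [0.737, 0.676, -0.001, 0.001]
ft_force: [1.0, -5.1, 4.1]
gripper_width: 0.011
grip_force: 39.5
[-0.92073236 -0.03737417  0.20146641] -5.969704901269747 0.05532617099038813 [ 0.34  0.42  1.63 -0.    1.09  0.43]
nan nan 0<string>:5: RuntimeWarning: Mean of empty slice.
  ret = ret.dtype.type(ret / rcount)
```

120° done, grip angle -6°. Going 62° more, then letting go and measuring.

```bash
python3 -m jog '[[[-0.0072,-0.0004,0,0,0,0.0333,-1],[-0.0143,-0.0015,0,0,0,0.0667,-1],[-0.0212,-0.0034,0,0,0,0.1,-1],[-0.028,-0.0059,0,0,0,0.1333,-1],[-0.0344,-0.0092,0,0,0,0.1667,-1],[-0.0404,-0.0131,0,0,0,0.2,-1],[-0.046,-0.0177,0,0,0,0.2333,-1],[-0.0511,-0.0227,0,0,0,0.2667,-1],[-0.0556,-0.0283,0,0,0,0.3,-1],[-0.0595,-0.0344,0,0,0,0.3333,-1],[-0.0607,-0.0365,0,0,0,0.3444,-1],[-0.0607,-0.0365,0,0,0,0.3444,-1],[-0.0607,-0.0365,0,0,0,0.3444,-1]]]'; python3 - <<'E'
from h import *
s=sense();p=s['tool_pos']-[.511,.2913,0];print(np.degrees(np.arctan2(p[1],p[0])),s['joint_positions'].round(2))
im,C,s=snap('wrist','w13');wheel(im,C,None,np.array([.5107,.2913]))
b,B,_=snap('scene','s13');wheel(b,B,(335,140,400,210),np.array([.5107,.2913]))
b,B,_=snap('side','d13');wheel(b,B,(250,240,335,310),np.array([.5107,.2913]))
E
```

```text
time: 37.58
tool_pos: [0.5326, 0.2401, 0.0437]
tcp_rot: [0.98, 0.201, -0.0, 0.001]
ft_force: [0.1, -6.1, 4.3]
gripper_width: 0.011
grip_force: 39.6
-67.08092302978706 [ 0.29  0.32  1.77 -0.    1.06  1.46]
pointer 806 r 0.0584 max 0.0715 ang -8.5
mark 373 r 0.0699 max 0.0823 ang -9.8Traceback (most recent call last):
  File "<stdin>", line 4, in <module>
  File "h.py", line 58, in wheel
    c=max(blobs(im,'blue',roi,200),key=lambda c:cv2.boundingRect(c)[2]*cv2.boundingRect(c)[3])
ValueError: max() iterable argument is empty
```

```bash
python3 -m jog '[[[0,0,0,0,0,0,-0.2],[0,0,0,0,0,0,-0.2],[0,0,0,0,0,0,-0.2],[0,0,-0.05,0,0,0,-0.2],[0,0,-0.12,0,0,0,-0.2],[-0.113,-0.07,-0.2,0,0,0,-0.2],[-0.113,-0.07,-0.2,0,0,0,-0.2],[-0.113,-0.07,-0.2,0,0,0,-0.2],[-0.113,-0.07,-0.2,0,0,0,-0.2]]]'; python3 - <<'E'
from h import *
im,C,s=snap('wrist','w14');print(s['tool_pos']);p=proj(C,[[.511,.2915,.059]])[0].astype(int);print(p)
wheel(im,C,None,np.array([.5107,.2913]))
c=im[max(p[1]-100,0):p[1]+100,p[0]-130:p[0]+130,::-1];cv2.imwrite('pics/w14c.png',cv2.resize(c,None,fx=3,fy=3,interpolation=3)[:600])
E
```

```text
time: 38.8
tool_pos: [0.4272, 0.2575, 0.2029]
tcp_rot: [0.98, 0.2, -0.001, 0.0]
ft_force: [0.7, -0.1, -0.8]
gripper_width: 0.0347
grip_force: 0.0
[0.42716746 0.25747853 0.20294002]
[318 108]
pointer 233 r 0.0584 max 0.0716 ang -8.7
mark 9 r 0.0781 max 0.0813 ang -12.3
```

View pics/w14c.png

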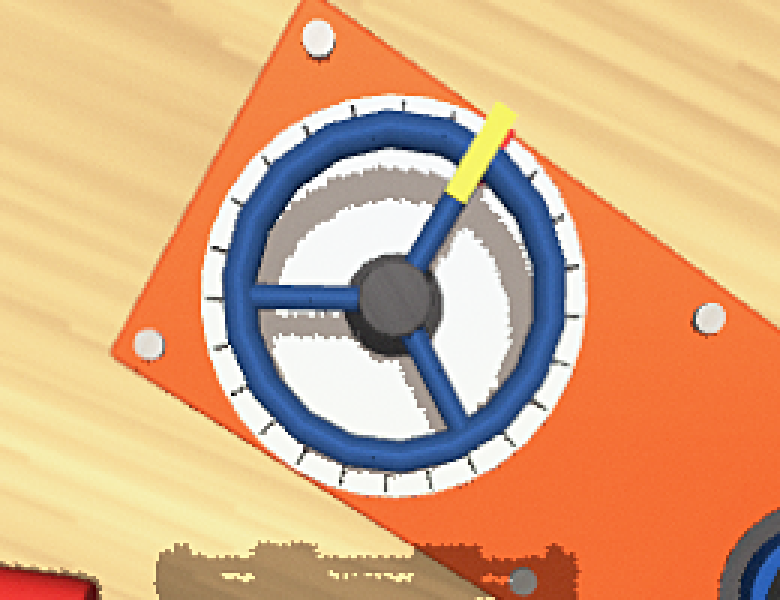

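The pointer stands nearly over the mark, with its red just showing on the clockwise side at (510,140); numbers give -8.7° against -9.8°. I'll take one more view from the other side to rule out parallax.

```bash
python3 -m jog '[[[0.03,-0.08,-0.03,0,0,0,-0.2],[0.03,-0.1,-0.03,0,0,0,-0.2],[0.03,-0.1,-0.03,0,0,0,-0.2],[0.03,-0.1,-0.03,0,0,0,-0.2]]]'; python3 - <<'E'
from h import *
for i in range(2):
    im,C,s=snap('wrist','w15');print(s['tool_pos']);wheel(im,C,None,np.array([.5107,.2913]))
b,B,_=snap('scene','s15')
H=hsv(b)
for n,z,m in(('ptr',.066,cv2.inRange(H,(22,120,90),(34,255,255))),('mark',.0125,cv2.inRange(H,(0,150,90),(2,255,255))|cv2.inRange(H,(172,120,90),(179,255,255)))):
    m[:140]=0;m[210:]=0;m[:,:340]=0;m[:,405:]=0;ys,xs=np.where(m)
    if len(xs):
        d=plane(B,np.c_[xs,ys].astype(float),z)[:,:2]-[.5107,.2913];r=np.hypot(*d.T);k=(r>.05)&(r<.09)
        if k.any():D=d[k].mean(0);print(n,k.sum(),np.hypot(*D),np.degrees(np.arctan2(D[1],D[0])))
E
```

```text
time: 39.35
tool_pos: [0.418, 0.3393, 0.2252]
tcp_rot: [0.98, 0.199, -0.002, 0.001]
ft_force: [0.5, 0.7, -0.8]
gripper_width: 0.0351
grip_force: 0.0
[0.41796366 0.33934709 0.2251606 ]
pointer 201 r 0.0584 max 0.0716 ang -8.6
mark 49 r 0.0715 max 0.0811 ang -9.8
[0.41795717 0.33920491 0.2253934 ]
pointer 201 r 0.0586 max 0.0716 ang -8.6
mark 51 r 0.0721 max 0.0811 ang -9.8
ptr 4 0.057902474961237044 -9.902655008312617
mark 8 0.045364141193196414 14.801027353330152
```

All views agree: 1.2° short. A small correction is cheap, so I'll regrip at the same place.

```bash
python3 -c "
from h import *
go(.5324,.2404,.12,23);go(.5324,.2404,.044,23)"
```

```text
row [0.0839 0.1694 0.1324] [ 0.0003  0.0012 -0.0003]
row [0.0842 0.1693 0.2274] [ 0.0003  0.0012 -0.0003]
```

```bash
python3 -m jog '[[[0.04,0.08,0.05,0,0.001,0,-0.2],[0.084,0.1694,0.1,0,0.001,0,-0.2],[0.084,0.1694,0.132,0,0.001,0,-0.2],[0.084,0.1694,0.132,0,0.001,0,-0.2],[0.084,0.1694,0.132,0,0.001,0,-0.2],[0.084,0.1694,0.18,0,0.001,0,-0.2],[0.084,0.1694,0.227,0,0.001,0,-0.2],[0.084,0.1694,0.227,0,0.001,0,-0.2],[0.084,0.1694,0.227,0,0.001,0,-1],[0.084,0.1694,0.227,0,0.001,0,-1],[0.084,0.1694,0.227,0,0.001,0,-1],[0.084,0.1694,0.227,0,0.001,0,-1],[0.084,0.1694,0.227,0,0.001,0,-1]]]' 30
python3 - <<'E'
from h import *
im,C,s=snap('wrist');wheel(im,C,None,np.array([.5107,.2913]))
E
```

```text
time: 41.12
tool_pos: [0.5341, 0.2408, 0.0472]
tcp_rot: [0.98, 0.2, 0.002, 0.001]
ft_force: [0.1, -4.7, 5.7]
gripper_width: 0.0112
grip_force: 29.6
pointer 764 r 0.0584 max 0.0716 ang -8.7
mark 349 r 0.07 max 0.0837 ang -10.1
```

```bash
python3 -m jog '[[[-0.001,0,0,0,0,0.005,-1],[-0.0019,0,0,0,0,0.009,-1],[-0.0019,0,0,0,0,0.009,-1],[-0.0019,0,0,0,0,0.009,-1]]]'
python3 - <<'E'
from h import *
im,C,s=snap('wrist');wheel(im,C,None,np.array([.5107,.2913]))
E
```

```text
time: 41.68
tool_pos: [0.5326, 0.2401, 0.0472]
tcp_rot: [0.983, 0.186, 0.002, 0.001]
ft_force: [0.4, -4.8, 6.4]
gripper_width: 0.0111
grip_force: 29.6
pointer 764 r 0.0584 max 0.0715 ang -10.4
mark 326 r 0.0711 max 0.0849 ang -9.9
```

The pointer is at -10.4° with the mark at -9.9°, which is within half a degree. Releasing and moving to view the green button.

```bash
python3 -m jog '[[[0,0,0,0,0,0,-0.2],[0,0,0,0,0,0,-0.2],[0,0,0,0,0,0,-0.2],[0,0,-0.05,0,0,0,-0.2],[0,0,-0.12,0,0,0,-0.2],[0,0,-0.19,0,0,0,-0.2]]]'; python3 - <<'E'
from h import *
im,C,s=snap('wrist');print(s['tool_pos']);wheel(im,C,None,np.array([.5107,.2913]))
go(.596,.086,.2,21)
E
```

```text
time: 42.48
tool_pos: [0.5302, 0.2411, 0.1982]
tcp_rot: [0.983, 0.186, -0.0, 0.0]
ft_force: [0.4, 0.8, 0.2]
gripper_width: 0.0346
grip_force: 0.0
[0.53017123 0.2411405  0.1982463 ]
pointer 189 r 0.0581 max 0.0713 ang -10.6
mark 73 r 0.0749 max 0.0809 ang -9.8
row [-0.      0.2103  0.0101] [ 0.0004 -0.0041  0.0024]
```

```bash
python3 -m jog '[[[0,0.07,0,0,0,0,-1],[0,0.14,0,0,0,0,-1],[0,0.21,0,0,0,0,-1],[0,0.21,0,0,0,0,-1],[0,0.21,0,0,0,0,-1],[0,0.21,0,0,0,0,-1]]]'; python3 - <<'E'
from h import *
im,C,s=snap('wrist','w16');print(s['tool_pos'])
for c in blobs(im,'green',None,100)[:3]:
    e=cv2.fitEllipse(c);print(e[:2],plane(C,[e[0]],.053)[0])
    P=plane(C,c[:,0].astype(float),.053)[:,:2]*1000;print(cv2.minEnclosingCircle(P.astype(np.float32)))
X=plane(C,[e[0]],.053)[0]
x,y=X[:2];go(x,y,.06,21)
E
```

```text
time: 43.28
tool_pos: [0.5916, 0.0861, 0.197]
tcp_rot: [0.982, 0.187, 0.0, -0.0]
ft_force: [0.7, 0.2, 0.7]
gripper_width: 0.0009
grip_force: 0.0
[0.59159519 0.08607076 0.19703696]
((319.0899658203125, 103.64215087890625), (28.87054443359375, 30.88385772705078)) [0.68129146 0.11883279 0.053     ]
((681.058349609375, 118.95501708984375), 15.933938980102539)
row [0.1191 0.0031 0.1715] [ 0.     -0.0002  0.0029]
```

```bash
python3 -m jog '[[[0.06,0.003,0,0,0,0,-1],[0.119,0.003,0.04,0,0,0,-1],[0.119,0.003,0.1,0,0,0,-1],[0.119,0.003,0.15,0,0,0,-1],[0.119,0.003,0.171,0,0,0,-1],[0.119,0.003,0.171,0,0,0,-1],[0.119,0.003,0.18,0,0,0,-1],[0.119,0.003,0.187,0,0,0,-1],[0.119,0.003,0.19,0,0,0,-1],[0.119,0.003,0.19,0,0,0,-1]]]' 10
```

```text
time: 44.58
tool_pos: [0.6833, 0.1173, 0.047]
tcp_rot: [0.983, 0.186, 0.002, 0.0]
ft_force: [2.6, 1.8, 5.5]
gripper_width: 0.0005
grip_force: 2.3
```

```bash
python3 -m jog '[[[0,0,0.002,0,0,0,-1],[0,0,0.004,0,0,0,-1],[0,0,0.004,0,0,0,-1]]]'
```

```text
time: 44.95
tool_pos: [0.6835, 0.1174, 0.0462]
tcp_rot: [0.983, 0.186, 0.002, 0.0]
ft_force: [-3.1, 0.0, 18.6]
gripper_width: 0.0002
grip_force: 9.2
```

Bottomed out at 18.6 N. Rising, moving clear, then a final check.

```bash
python3 -m jog '[[[0,0,-0.02,0,0,0,-1],[0,0,-0.08,0,0,0,-1],[0,0,-0.16,0,0,0,-1],[-0.05,0.1,-0.25,0,0,0,-1],[-0.05,0.2,-0.25,0,0,0,-1],[-0.05,0.2,-0.25,0,0,0,-1],[-0.05,0.2,-0.25,0,0,0,-1]]]'; python3 - <<'E'
from h import *
a,A,_=snap('scene');b,B,_=snap('side')
cv2.imwrite('pics/fin.png',np.vstack([cv2.resize(a[120:300,200:460,::-1],(434,300)),cv2.resize(b[180:320,190:390,::-1],(434,300))]))
E
```

```text
time: 45.82
tool_pos: [0.703, -0.0514, 0.2432]
tcp_rot: [0.983, 0.183, 0.001, 0.001]
ft_force: [-0.2, -0.1, -0.1]
gripper_width: 0.0005
grip_force: 0.0
```

View pics/fin.png

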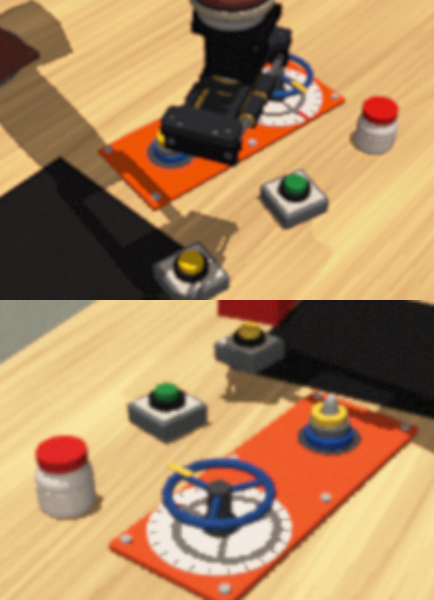

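The final view shows the collars stacked blue, grey, yellow, the pointer on the mark side, both buttons up, the jar in place and the arm clear of everything.

```bash
python3 -c "
from bench import *
print(job_done())"
```

```text
the job is handed in; nothing more can be done
None
```

The job is handed in: zero button pressed, blue, grey and yellow collars stacked home (no red collar on the bench, pink ring left as a decoy), pointer within 1° of the red mark by camera, then the green button pressed, at about 46 s; no verdict was returned.

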